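Chase the thread of a microtome clamp base with a hand tap

ROBOT

A 6-joint arm with a two-finger parallel gripper is mounted at the origin on the work surface. World frame = base frame: x ahead of the robot, y to its left, z up, the work surface at z = 0. Lengths are in m, angles in degrees, forces in N, time in s.
With the tool pointing down it reaches from about 0.325 to 0.775 m from the base axis. Payload 5.5 kg.
Tool frame: the origin (TCP) lies midway between the tips of the shut fingers; the grasp point (between the pads) lies 19 mm behind it; z points along the fingers, y is the direction in which the jaws open and shut (so a half turn about z gives the same grasp; the last joint's range is limited). The gripper opens to 88 mm and grips with 3 to 60 N. Pads are 20 mm wide; open, the fingers measure 115 mm over their backs; the gripper's body (75 mm by 178 mm) begins 61 mm behind the grasp point.
Start: joints at [64.933, 5.22, 70.514, -0, 104.267, -3.249], TCP at [0.223, 0.557, 0.223] pointing down, gripper open.
Joint ranges: [-164.24, 164.24], [-49.07, 125.15], [9.68, 141.18], [-86.29, 266.29], [3.28, 154.24], [-151.56, 151.56]. Speed limits (degrees/s): [147.25, 147.25, 172.46, 180, 180, 180].

INTERFACE

Orientations are given as a 3x3 rotation matrix whose columns are the frame's x, y, z axes.
In Python, from cell import * gives the robot as it stands.
- The arm moves only by the shell command python3 -m pendant 'ROWS' [FORCE]. ROWS is JSON, a list of rows, each an object of numbers: "ax", "ay", "az": the turn, a rotation vector about the tool's x, y, z in rad; "x", "y", "z": the shift along the tool's x, y, z in cm; "gripper": the closure, from 0 (fully open) to 1 (shut). A call has exactly 8 rows; each row is the pose to reach, as a shift and turn from the pose measured when the call began, along the tool's axes at that moment; what a row does not reach only later rows make up. A row lasts 1/12 s, in which the tool goes at most 41.7 mm and 7.16 degrees, less where a joint would pass 70% of its speed; a pose out of reach is approached as far as the arm can. A call with a gripper value outside its range is refused whole. The fingers move at their own pace and stop on an object; FORCE is the grip in N (left out, the last holds). Time passes only in rows, so rows that repeat a pose let the fingers close, or fill a call up. It gives the time, the measured TCP pose, the force and the opening at its end, in the units of the state.
- get_state(): the state, without advancing time (a new reading comes with each control period).
- camera(name): name is "scene" or "top"; returns a dict with "pixels" (400x640x3 uint8, blue, green, red), "fx", "fy", "cx", "cy" (pixels), "xyz" and "attitude" of the camera in the world. Camera axes: x right, y down, z forward; pixel columns grow to the right and rows downward; lengths in m; the calibration is good to about 2 mm. A picture is of the moment at which its call begins. There is no depth.
- close_job(): hands the job in, once; it reports no verdict.
The state is a dict: "clock": time; "qpos": joint angles; "qvel": joint speeds; "tau": joint torques, N m; "ee_pos": TCP position; "eef_rot": TCP orientation; "force": force on the tool from outside, world axes, zero at the start; "moment": the same for the moment, N m; "opening": finger opening in m.
Only numpy, scipy, OpenCV 4.12 (cv2) and the standard library are available. Lean on these libraries where they do the work, as an engineer would, in place of code of your own. Each camera call takes 0.05 s, during which the arm holds its last target.

TASK

Pick up the blue-handled tap wrench, fit its square socket fully down over the square of the thread tap that stands in the round boss of the aluminium clamp base, and run the tap in clockwise in the usual way: half a turn forward, a quarter back, half forward, a quarter back, then forward again until you feel it come up firm against its stop, one full turn in all from where it began. Turn and press with feeling: nip it up firmly at the stop, clearly harder than it ran, but do not force it, nor lean hard on it. Leave the wrench standing upright, fully down on the tap, let go of it, and leave the red and black cassette, the amber oil bottle and the glass jar where they are.

Things in the scene. Friction and masses are not known exactly. Their poses are not given: they have to be found in the camera images.
- wrench_grip (a point): Grip of the loose tap wrench (T-shaped, 84 mm tall, 0.2 to 0.42 kg), which stands upright on its socket on the bench. The point lies on its axis, 60 mm above its underside, in the round blue grip: diameter 26 mm, from 36 to 84 mm above the underside. Hold it here. z up; x and y along the sides of the square socket.
- tap_seat (a point): Centre of the top of the tap's brass collar (diameter 40 mm): foot of the steel square, 16 mm wide, 12 mm high, sides along this x and y, then a round cone 4 mm high (16 to 10 mm). Wrench home: its underside rests on the collar. Play 1.25 mm a side, 0.17 rad each way; it fits in four positions, 90 degrees apart. Starts 70 mm over the bench, sinks 3 mm a turn.
- tap_turn (a joint): Angle of the tap, rad: 0 at the start, growing as it turns clockwise seen from above (which feeds it down), with a hard stop at 6.283, one full turn. It runs with about 0.1 N m either way and stays where it is left; it goes back no farther than -0.35. At the stop 0.25 to 0.35 N m is firm, over 0.4 N m forces it; the stop is stiff: 0.02 rad more of the wrench adds about 0.1 N m.
- tap: The tap: steel square, brass collar with a red mark along +x, dark shank; origin as tap_seat, z up. It stands in the fixed aluminium clamp base, 130 x 105 mm, 30 mm high (dark rails to 40 mm), with a round boss of 52 mm diameter, 60 mm high, at its centre.
- wrench: The whole wrench; origin at its underside's centre, x along the arms. Lowest a 30 mm square skirt with the square socket, 18.5 mm wide, 18 mm deep, open below; then a 30 mm round body to 36 mm. Two steel arms of 10 mm diameter reach 63 mm out to +x and -x, axis 28 mm up; a red ball ends the +x arm, a white line on top runs along x.
- cassette: Red cassette with a black specimen block, 40 x 28 x 21 mm, a bystander; origin at the centre of its underside.
- oil: Amber oil bottle, diameter 38 mm, 85 mm tall, a bystander; origin at the centre of its underside.
- jar: Glass staining jar, diameter 60 mm, 60 mm tall, a bystander; origin at the centre of its underside.
Things that resemble listed ones, but are neither listed nor needed, are in the scene too. Of the things that look like the wrench, the largest one is meant. Of the things that look like the part that bears tap_seat, the smallest one is meant.

How it is judged (in metres and radians):
On the way, in this order (a step that is already met when the one before it is completed fails the run):
1. the wrench is seated fully down on the tap, before the tap has been turned (z of wrench_grip in the frame of tap_seat below 0.0635 m and horizontal distance between wrench_grip and tap_seat below 0.006 m and angle between wrench's own z axis and vertical below 0.12 rad and value of joint tap_turn below 0.6 rad), for 0.1 s.
2. first half turn forward (tap beyond 2.7 rad) (value of joint tap_turn above 2.7 rad), for 0.1 s.
3. a quarter turn back (tap below 2.1 rad) (value of joint tap_turn below 2.1 rad), for 0.1 s.
4. second half turn forward (tap beyond 4.2 rad) (value of joint tap_turn above 4.2 rad), for 0.1 s.
5. a quarter turn back (tap below 3.7 rad) (value of joint tap_turn below 3.7 rad), for 0.1 s.
6. forward to the stop and firm against it (tap beyond 6.15 rad, wrench bearing on it with over 20 N) (value of joint tap_turn above 6.15 rad and contact force between wrench and tap above 20 N), for 0.1 s.
At the end, for the whole second after the job is handed in: The tap is at its stop (beyond 6.15 of 6.283 rad), and the wrench stands at rest on it, fully down (within 3.5 mm of the collar, 6 mm of the axis, 0.12 rad of upright), let go (value of joint tap_turn above 6.15 rad and z of wrench_grip in the frame of tap_seat below 0.0635 m and horizontal distance between wrench_grip and tap_seat below 0.006 m and angle between wrench's own z axis and vertical below 0.12 rad and linear speed of wrench below 0.02 m/s); the robot touches nothing.
It fails at once if the tap is forced: more than 60 N between wrench and tap (contact force between wrench and tap above 60 N).
It fails at once if the cassette, the bottle or the jar is moved more than 15 mm (distance of any of cassette, oil, jar from where it was at the start of the episode above 0.015 m).
It also fails if it takes over 72 s, if anything falls off the work surface, if the arm or the gripper's body presses on something with over 40 N, if the wrist force passes 120 N, or if a joint passes its speed limit or range.

## Working session

There is one attempt and no reset: what is moved stays moved. The work goes in short steps, Python scripts to look and compute and a shell command to move; the robot and the scene stay as the last step left them, time stands still between calls to the robot, and variables do not carry over. Pictures are saved under pics/ and viewed, and the job is handed in when it is done.

```bash
ls; mkdir -p pics
python3 - <<'E'
from cell import *
import cv2
s=get_state(); print(s)
for n in("scene","top"):
    c=camera(n); cv2.imwrite(f"pics/{n}0.png",c["pixels"]); print(n,{k:v for k,v in c.items() if k!="pixels"})
E
```

```text
pics
{'clock': 0.0, 'qpos': array([ 6.49323703e+01,  5.26352588e+00,  7.05806193e+01,  5.61626747e-04,
        1.04266834e+02, -3.24883440e+00]), 'qvel': array([-0.07518754, -0.01651659, -0.07433904,  0.0216157 , -0.00094645,
        0.01815083]), 'tau': array([-5.91280786e-04, -4.46431983e+01, -4.06458199e+01,  6.96796062e-02,
        2.90561275e-02, -1.26004916e-04]), 'ee_pos': array([0.22287956, 0.55675314, 0.22151494]), 'eef_rot': array([[-9.28364798e-01,  3.71669360e-01, -8.29269336e-04],
       [ 3.71670266e-01,  9.28363156e-01, -1.75048526e-03],
       [ 1.19261362e-04, -1.93330365e-03, -9.99998124e-01]]), 'force': array([ 0.01476963,  0.09437132, -0.33076839]), 'moment': array([-0.04170633, -0.09304918, -0.02766142]), 'opening': 0.0878366316442431}
scene {'fx': 471.03750732381985, 'fy': 471.03750732381985, 'cx': 319.2509318548507, 'cy': 202.4496634200182, 'xyz': array([0.7712931 , 0.47164916, 0.85132663]), 'attitude': array([[-0.87981882,  0.39061591, -0.27081   ],
       [ 0.47528383,  0.71712171, -0.50974674],
       [-0.00491146, -0.57719639, -0.8165906 ]])}
top {'fx': 491.0675732184778, 'fy': 491.0675732184778, 'cx': 330.01162035278145, 'cy': 198.17206935899702, 'xyz': array([ 0.35538177, -0.00912154,  1.18345049]), 'attitude': array([[-0.01570704, -0.98639406,  0.16364609],
       [-0.99973754,  0.01822298,  0.01388434],
       [-0.01667755, -0.16338506, -0.9864214 ]])}
```

View pics/scene0.png

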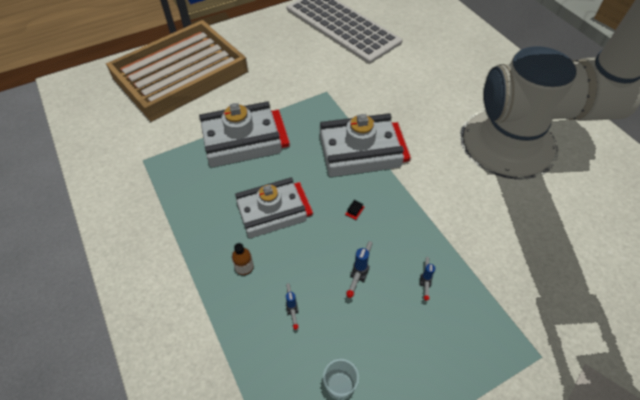

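View pics/top0.png

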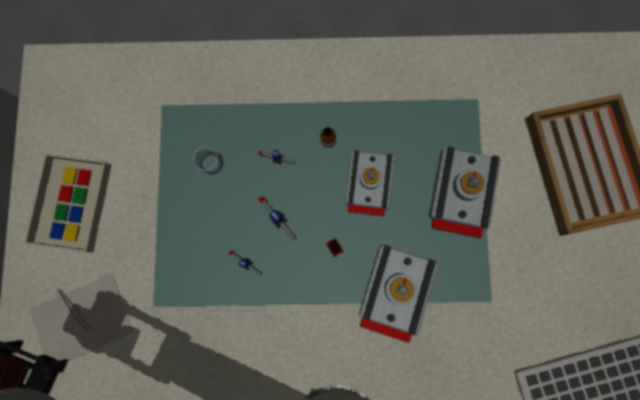

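Wrench candidates in the top view are (277,157), (277,217) and (245,261); the largest is at (277,217), which is (361,262) in scene. Base candidates in the top view are (370,177), (466,190) and (400,290); the smallest is at (370,177), which is (270,200) in scene. I'll confirm both in enlarged crops.

Run:
```python
import cv2,numpy as np
t=cv2.imread("pics/top0.png"); s=cv2.imread("pics/scene0.png")
r=lambda im,x,y,w,h,W,H: cv2.resize(im[y:y+h,x:x+w],(W,H),interpolation=cv2.INTER_CUBIC)
a=np.vstack([np.hstack([r(t,240,180,75,56,400,300),r(t,335,145,75,56,400,300)]),
 np.hstack([r(s,325,225,75,56,400,300),r(s,230,175,90,67,400,300)])])
cv2.imwrite("pics/crop0.png",a)
```

```text
(no output)
```

View pics/crop0.png

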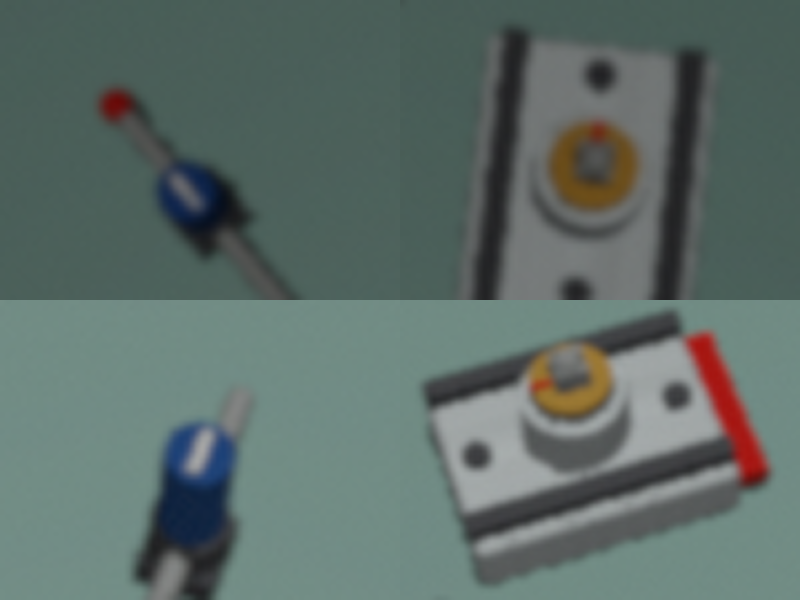

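```bash
cat > h.py <<'E'
import cv2,numpy as np
from cell import *
def ray(c,uv,z):
    d=c["attitude"]@np.array([(uv[0]-c["cx"])/c["fx"],(uv[1]-c["cy"])/c["fy"],1.])
    return c["xyz"]+d*(z-c["xyz"][2])/d[2]
def mask(im,lo,hi,box):
    h=cv2.cvtColor(im,cv2.COLOR_BGR2HSV); m=cv2.inRange(h,np.array(lo),np.array(hi))
    k=np.zeros_like(m); x,y,w,hh=box; k[y:y+hh,x:x+w]=m[y:y+hh,x:x+w]; return k
def hullc(m):
    ct=max(cv2.findContours(m,cv2.RETR_EXTERNAL,cv2.CHAIN_APPROX_NONE)[0],key=cv2.contourArea)
    h=cv2.convexHull(ct); M=cv2.moments(h); return np.array([M["m10"],M["m01"]])/M["m00"],M["m00"],cv2.boundingRect(h)
def proj(c,p):
    q=c["attitude"].T@(np.array(p)-c["xyz"]); return np.array([c["fx"]*q[0]/q[2]+c["cx"],c["fy"]*q[1]/q[2]+c["cy"]])
E
python3 - <<'E'
from h import *
B={"top":dict(w=(240,180,75,65),t=(345,150,50,56)),"scene":dict(w=(325,225,60,80),t=(240,178,55,40))}
for n in B:
    c=camera(n); im=c["pixels"]
    b=hullc(mask(im,(105,110,40),(130,255,255),B[n]["w"])); print(n,"blue",b,ray(c,b[0],.060))
    r=hullc(mask(im,(0,150,80),(6,255,255),B[n]["w"])|mask(im,(174,150,80),(180,255,255),B[n]["w"])); P=ray(c,r[0],.028);print("ball",r,P)
    d=P-ray(c,b[0],.060); print("yaw wrench",np.degrees(np.arctan2(d[1],d[0])),np.hypot(d[0],d[1]))
    t=hullc(mask(im,(10,120,60),(25,255,255),B[n]["t"])); print("brass",t,ray(c,t[0],.070),ray(c,t[0],.065))
    m=mask(im,(0,120,60),(7,255,255),(int(t[0][0])-14,int(t[0][1])-12,28,22)); 
    print(cv2.countNonZero(m))
    if m.any():
        r=hullc(m); P=ray(c,r[0],.07); d=P-ray(c,t[0],.07); print("mark",r,P,np.degrees(np.arctan2(d[1],d[0])),np.hypot(d[0],d[1]))
E
```

```text
top blue (array([275.02941176, 215.79803922]), 85.0, (270, 210, 11, 12)) [0.50284314 0.13433995 0.06      ]
ball (array([261.1884058 , 199.04347826]), 11.5, (259, 197, 5, 5)) [0.54799762 0.17167777 0.028     ]
yaw wrench 39.58702784994199 0.05859214498006351
brass (array([370.94444444, 175.49808429]), 174.0, (364, 168, 15, 16)) [ 0.59150679 -0.08896137  0.07      ] [ 0.59256712 -0.08931989  0.065     ]
1
mark (array([nan, nan]), 0.0, (372, 168, 1, 1)) [nan nan nan] nan nan
scene blue (array([361.23706897, 259.07183908]), 232.0, (355, 248, 14, 23)) [0.50144023 0.13135926 0.06      ]
ball (array([349.54320988, 293.40740741]), 27.0, (347, 290, 6, 8)) [0.54783806 0.1694926  0.028     ]
yaw wrench 39.41602328015932 0.060057559193828575
brass (array([268.14767932, 192.60675105]), 197.5, (260, 185, 17, 16)) [ 0.59294761 -0.08839714  0.07      ] [ 0.59180631 -0.09198108  0.065     ]
0h.py:11: RuntimeWarning: invalid value encountered in divide
  h=cv2.convexHull(ct); M=cv2.moments(h); return np.array([M["m10"],M["m01"]])/M["m00"],M["m00"],cv2.boundingRect(h)
```

The crops confirm both: the largest wrench stands upright with its red ball at top-view (261,199). The smallest base is at (371,175), with the red mark towards the top of the image. Next is the tap's yaw.

Run:
```python
from h import *
for n,box in (("top",(360,162,22,24)),("scene",(255,180,28,26))):
    c=dict(camera(n)); im=c["pixels"]; x,y,w,h=box
    k=8; big=cv2.resize(im[y:y+h,x:x+w],None,fx=k,fy=k,interpolation=cv2.INTER_CUBIC)
    f=lambda uv:(np.array(uv)+.5)/k-.5+[x,y]
    hsv=cv2.cvtColor(big,cv2.COLOR_BGR2HSV)
    br=cv2.inRange(hsv,(0,120,60),(25,255,255)); rd=cv2.inRange(hsv,(0,120,60),(9,255,255))
    rd=cv2.morphologyEx(rd,cv2.MORPH_OPEN,np.ones((5,5)))
    b=hullc(br); C=ray(c,f(b[0]),.070); print(n,"collar",f(b[0]),b[2],C)
    for ct in cv2.findContours(rd,cv2.RETR_EXTERNAL,cv2.CHAIN_APPROX_NONE)[0]:
        M=cv2.moments(ct)
        if M["m00"]<20: continue
        u=f((M["m10"]/M["m00"],M["m01"]/M["m00"])); P=ray(c,u,.07); d=P-C
        print("red",u,M["m00"],np.degrees(np.arctan2(d[1],d[0])),np.hypot(*d[:2]))
    g=cv2.inRange(hsv,(0,0,60),(180,90,255)); cv2.imwrite(f"pics/tap_{n}.png",cv2.resize(big,None,fx=2,fy=2))
# base orientation: dark holes in top view, red strip
c=camera("top")
for z,a,b in((.03,(372+.0,158.5),(367.5,198)),):
    pass
m=mask(c["pixels"],(0,150,60),(8,255,255),(340,200,55,20))|mask(c["pixels"],(172,150,60),(180,255,255),(340,200,55,20))
ct=max(cv2.findContours(m,0,1)[0],key=cv2.contourArea); r=cv2.minAreaRect(ct); p=cv2.boxPoints(r)
q=[ray(c,u,.02) for u in p]; L=[np.linalg.norm(q[i]-q[i-1]) for i in range(4)]; i=int(np.argmax(L)); d=q[i]-q[i-1]; print("red strip yaw",np.degrees(np.arctan2(d[1],d[0])),L)
```

```text
top collar [370.80394163 175.5031591 ] (28, 49, 126, 125) [ 0.59150106 -0.0886365   0.07      ]
red [371.68090629 169.32084736] 297.0 -9.561742125288971 0.014797658909416988
scene collar [267.96306482 192.58520599] (37, 43, 140, 124) [ 0.59325908 -0.08862978  0.07      ]
red [260.29922316 193.78227401] 147.5 -17.466142240214733 0.01588996064825257
red strip yaw -98.04482115155744 [np.float64(0.08683978609840957), np.float64(0.017898058841136124), np.float64(0.08705116621416388), np.float64(0.017851003175859456)]
```

View pics/tap_top.png

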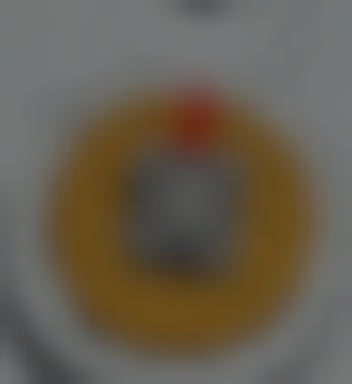

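View pics/tap_scene.png

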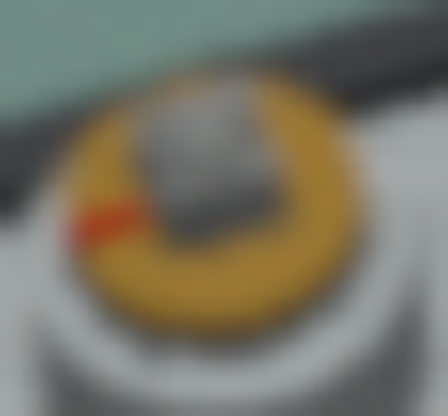

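Run:
```python
from h import *
c=camera("scene"); x,y=255,180
f=lambda u:(np.array(u)+.5)/16-.5+[x,y]
def yw(a,b,z):
    d=ray(c,f(b),z)-ray(c,f(a),z); return np.degrees(np.arctan2(d[1],d[0])),np.hypot(*d[:2])
print(yw((150,213),(75,235),.07),yw((288,205),(180,247),.07),"vs centre",yw((213,203),(112,226),.07))
# hole centres in top
c=camera("top"); g=cv2.cvtColor(c["pixels"],cv2.COLOR_BGR2GRAY)
P=[]
for bx in((364,153,14,12),(360,192,14,13)):
    x,y,w,h=bx; s=g[y:y+h,x:x+w]; m=(s<80).astype(np.uint8); M=cv2.moments(m,True); P.append(ray(c,(x+M["m10"]/M["m00"],y+M["m01"]/M["m00"]),.03)); print(M["m00"],P[-1])
d=P[0]-P[1]; print(np.degrees(np.arctan2(d[1],d[0])), (P[0]+P[1])/2)
```

```text
(np.float64(-8.083456122295784), np.float64(0.010039907665414478)) (np.float64(-2.116890509512013), np.float64(0.015054515733115144)) vs centre (np.float64(-12.495581054846804), np.float64(0.013287658078535367))
26.0 [ 0.64176719 -0.09559612  0.03      ]
23.0 [ 0.54298684 -0.08223477  0.03      ]
-7.703257623796532 [ 0.59237701 -0.08891545  0.03      ]
```

```bash
cat >> h.py <<'E'
def go(p,yaw,z=None):
    s=get_state(); R=s["eef_rot"]; d=R.T@(np.array(p)-s["ee_pos"])*100
    y=np.radians(yaw); Rt=np.array([[np.cos(y),np.sin(y),0],[np.sin(y),-np.cos(y),0],[0,0,-1]])
    from scipy.spatial.transform import Rotation as Ro
    rv=Ro.from_matrix(R.T@Rt).as_rotvec()
    print("t",round(s["clock"],2),"pos",s["ee_pos"].round(4),"yawx",round(np.degrees(np.arctan2(R[1,0],R[0,0])),2),"j6",round(s["qpos"][5],1),"open",round(s["opening"],4),"F",s["force"].round(2),"M",s["moment"].round(3))
    print("need cm",d.round(3),"rv",rv.round(4))
E
python3 -c "
from h import *
go((.502,.133,.20),180)"
```

```text
t 0.45 pos [0.223  0.557  0.2225] yawx 158.18 j6 -3.2 open 0.0878 F [-0.05  0.26 -0.6 ] M [-0.002 -0.014 -0.007]
need cm [-41.662 -28.994   2.257] rv [-2.000e-04 -0.000e+00 -3.808e-01]
```

```bash
python3 -m pendant '[{"x":-3,"y":-2.1,"z":0,"az":-0.04,"gripper":0},{"x":-6.2,"y":-4.3,"z":0.2,"az":-0.09,"gripper":0},{"x":-9.4,"y":-6.5,"z":0.4,"az":-0.14,"gripper":0},{"x":-12.6,"y":-8.8,"z":0.6,"az":-0.19,"gripper":0},{"x":-15.8,"y":-11,"z":0.8,"az":-0.24,"gripper":0},{"x":-19,"y":-13.2,"z":1,"az":-0.29,"gripper":0},{"x":-22.2,"y":-15.4,"z":1.2,"az":-0.34,"gripper":0},{"x":-25.2,"y":-17.5,"z":1.4,"az":-0.38,"gripper":0}]'; python3 -c "
from h import *
go((.502,.133,.12),180)"
```

```text
t 0.45 pos [0.223  0.557  0.2225] yawx 158.18 j6 -3.2 open 0.0878 F [-0.05  0.26 -0.6 ] M [-0.002 -0.014 -0.007]
need cm [-41.662 -28.993  10.257] rv [-2.000e-04 -0.000e+00 -3.808e-01]validation failed for argument at $[0]...
```

```bash
python3 -m pendant '[{"ax":0,"ay":0,"az":-0.04,"x":-3,"y":-2.1,"z":0,"gripper":0},{"ax":0,"ay":0,"az":-0.09,"x":-6.2,"y":-4.3,"z":0.2,"gripper":0},{"ax":0,"ay":0,"az":-0.14,"x":-9.4,"y":-6.5,"z":0.4,"gripper":0},{"ax":0,"ay":0,"az":-0.19,"x":-12.6,"y":-8.8,"z":0.6,"gripper":0},{"ax":0,"ay":0,"az":-0.24,"x":-15.8,"y":-11,"z":0.8,"gripper":0},{"ax":0,"ay":0,"az":-0.29,"x":-19,"y":-13.2,"z":1,"gripper":0},{"ax":0,"ay":0,"az":-0.34,"x":-22.2,"y":-15.4,"z":1.2,"gripper":0},{"ax":0,"ay":0,"az":-0.38,"x":-25.2,"y":-17.5,"z":1.4,"gripper":0}]'; python3 -c "
from h import *
go((.502,.133,.12),180)"
```

```text
clock: 1.12
ee_pos: [0.3927, 0.299, 0.2087]
eef_rot: [[-1.0, -0.002, 0.001], [-0.002, 1.0, 0.0], [-0.001, 0.0, -1.0]]
force: [0.4, 0.6, -0.3]
opening: 0.0876
t 1.12 pos [0.3927 0.299  0.2087] yawx -179.91 j6 -56.7 open 0.0876 F [ 0.36  0.58 -0.28] M [ 0.01  -0.007 -0.02 ]
need cm [-10.9   -16.622   8.879] rv [0.0001 0.0007 0.0016]
```

```bash
python3 -m pendant '[{"ax":0,"ay":0,"az":0,"x":-1.6,"y":-2.5,"z":0.5,"gripper":0},{"ax":0,"ay":0,"az":0,"x":-3.4,"y":-5.2,"z":1.5,"gripper":0},{"ax":0,"ay":0,"az":0,"x":-5.2,"y":-7.9,"z":3,"gripper":0},{"ax":0,"ay":0,"az":0,"x":-7,"y":-10.6,"z":4.5,"gripper":0},{"ax":0,"ay":0,"az":0,"x":-8.8,"y":-13.4,"z":6,"gripper":0},{"ax":0,"ay":0,"az":0,"x":-10.2,"y":-15.6,"z":7.5,"gripper":0},{"ax":0,"ay":0,"az":0,"x":-10.9,"y":-16.6,"z":8.6,"gripper":0},{"ax":0,"ay":0,"az":0,"x":-10.9,"y":-16.6,"z":8.9,"gripper":0}]'; python3 -c "
from h import *
go((.502,.133,.041),180)
for n in('scene','top'):
    c=camera(n); cv2.imwrite(f'pics/{n}1.png',c['pixels'])
    s=get_state(); print(n,proj(c,s['ee_pos']))
a=cv2.imread('pics/scene1.png')[200:320,290:450]; b=cv2.imread('pics/top1.png')[150:270,200:360]
cv2.imwrite('pics/c1.png',cv2.resize(np.hstack([a,b]),None,fx=2.5,fy=2.5,interpolation=cv2.INTER_CUBIC))
"
```

```text
clock: 1.78
ee_pos: [0.502, 0.1312, 0.1173]
eef_rot: [[-1.0, 0.002, -0.003], [0.002, 1.0, -0.001], [0.003, -0.001, -1.0]]
force: [-0.0, -0.0, 0.7]
opening: 0.0876
t 1.78 pos [0.502  0.1312 0.1173] yawx 179.9 j6 -79.0 open 0.0876 F [-0.03 -0.04  0.72] M [0.032 0.067 0.009]
need cm [-0.024  0.185  7.634] rv [-0.0009 -0.0026 -0.0017]
scene [363.86968508 244.1744863 ]
top [271.88338723 213.01200702]
```

View pics/c1.png

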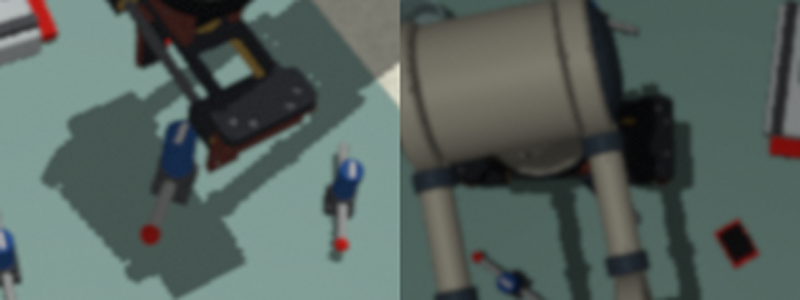

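The left half shows the blue grip at about (180,150), between the opened fingers. I'll descend and grip.

```bash
python3 -m pendant '[{"ax":0,"ay":0,"az":0,"x":0,"y":0.18,"z":0.8,"gripper":0},{"ax":0,"ay":0,"az":0,"x":0,"y":0.18,"z":2.2,"gripper":0},{"ax":0,"ay":0,"az":0,"x":0,"y":0.18,"z":3.8,"gripper":0},{"ax":0,"ay":0,"az":0,"x":0,"y":0.18,"z":5.4,"gripper":0},{"ax":0,"ay":0,"az":0,"x":0,"y":0.18,"z":6.6,"gripper":0},{"ax":0,"ay":0,"az":0,"x":0,"y":0.18,"z":7.3,"gripper":0},{"ax":0,"ay":0,"az":0,"x":0,"y":0.18,"z":7.6,"gripper":0},{"ax":0,"ay":0,"az":0,"x":0,"y":0.18,"z":7.6,"gripper":0}]'; python3 -c "
from h import *
go((.502,.133,.041),180)
c=camera('scene'); cv2.imwrite('pics/s2.png',cv2.resize(c['pixels'][180:330,270:470],None,fx=3,fy=3,interpolation=cv2.INTER_CUBIC))
b=hullc(mask(c['pixels'],(105,110,40),(130,255,255),(325,225,60,80))); print(b,ray(c,b[0],.06))
s=get_state(); print(proj(c,s['ee_pos']+[0,0,.019]))
"
```

```text
clock: 2.55
ee_pos: [0.501, 0.1361, 0.0429]
eef_rot: [[-1.0, -0.002, -0.002], [-0.002, 1.0, 0.001], [0.002, 0.001, -1.0]]
force: [-0.2, -0.5, 0.3]
opening: 0.0877
t 2.55 pos [0.501  0.1361 0.0429] yawx -179.89 j6 -78.7 open 0.0877 F [-0.22 -0.51  0.31] M [ 0.004 -0.013  0.026]
need cm [-0.104 -0.31   0.194] rv [ 0.0006 -0.0017  0.0019]
(array([358.85863874, 263.61431065]), 95.5, (355, 254, 10, 17)) [0.51040001 0.13747965 0.06      ]
[362.63243657 260.28845789]
```

View pics/s2.png

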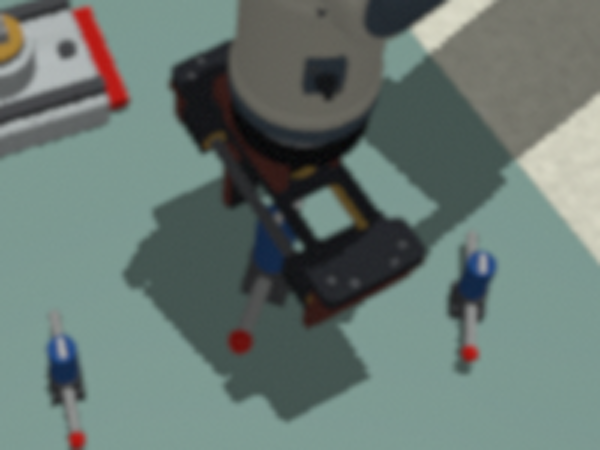

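The grip is between the fingers. I'll trim by 2–3 mm and close.

```bash
python3 -m pendant '[{"ax":0,"ay":0,"az":0,"x":-0.1,"y":-0.3,"z":0.2,"gripper":0},{"ax":0,"ay":0,"az":0,"x":-0.1,"y":-0.3,"z":0.2,"gripper":0.3},{"ax":0,"ay":0,"az":0,"x":-0.1,"y":-0.3,"z":0.2,"gripper":0.5},{"ax":0,"ay":0,"az":0,"x":-0.1,"y":-0.3,"z":0.2,"gripper":0.65},{"ax":0,"ay":0,"az":0,"x":-0.1,"y":-0.3,"z":0.2,"gripper":0.8},{"ax":0,"ay":0,"az":0,"x":-0.1,"y":-0.3,"z":0.2,"gripper":1},{"ax":0,"ay":0,"az":0,"x":-0.1,"y":-0.3,"z":0.2,"gripper":1},{"ax":0,"ay":0,"az":0,"x":-0.1,"y":-0.3,"z":0.2,"gripper":1}]' 40; python3 -c "
from h import *
go((.502,.133,.041),180)"
```

```text
clock: 3.27
ee_pos: [0.5024, 0.133, 0.0417]
eef_rot: [[-1.0, -0.002, -0.001], [-0.002, 1.0, 0.001], [0.001, 0.001, -1.0]]
force: [1.3, -0.3, 0.7]
opening: 0.0445
t 3.27 pos [0.5024 0.133  0.0417] yawx -179.91 j6 -79.1 open 0.0445 F [ 1.26 -0.34  0.68] M [ 0.078 -0.021 -0.046]
need cm [0.039 0.001 0.07 ] rv [ 0.0008 -0.0006  0.0016]
```

```bash
python3 -m pendant '[{"ax":0,"ay":0,"az":0,"x":0,"y":0,"z":0.05,"gripper":1},{"ax":0,"ay":0,"az":0,"x":0,"y":0,"z":0.05,"gripper":1},{"ax":0,"ay":0,"az":0,"x":0,"y":0,"z":0.05,"gripper":1},{"ax":0,"ay":0,"az":0,"x":0,"y":0,"z":0.05,"gripper":1},{"ax":0,"ay":0,"az":0,"x":0,"y":0,"z":0.05,"gripper":1},{"ax":0,"ay":0,"az":0,"x":0,"y":0,"z":0.05,"gripper":1},{"ax":0,"ay":0,"az":0,"x":0,"y":0,"z":0.05,"gripper":1},{"ax":0,"ay":0,"az":0,"x":0,"y":0,"z":0.05,"gripper":1}]' 40; python3 -c "
from h import *
go((.502,.133,.041),180)"
```

```text
clock: 3.93
ee_pos: [0.5024, 0.1328, 0.0412]
eef_rot: [[-1.0, -0.002, -0.001], [-0.002, 1.0, 0.0], [0.001, 0.0, -1.0]]
force: [0.2, -1.5, 0.9]
opening: 0.0252
t 3.93 pos [0.5024 0.1328 0.0412] yawx -179.91 j6 -79.1 open 0.0252 F [ 0.17 -1.52  0.86] M [-0.343  0.045  0.004]
need cm [0.039 0.018 0.019] rv [ 0.0005 -0.0007  0.0016]
```

```bash
python3 -m pendant '[{"ax":0,"ay":0,"az":0,"x":0,"y":0,"z":-0.5,"gripper":1},{"ax":0,"ay":0,"az":0,"x":0,"y":0,"z":-2,"gripper":1},{"ax":0,"ay":0,"az":0,"x":0,"y":0,"z":-4,"gripper":1},{"ax":0,"ay":0,"az":0,"x":0,"y":0,"z":-6.5,"gripper":1},{"ax":0,"ay":0,"az":0,"x":0,"y":0,"z":-9,"gripper":1},{"ax":0,"ay":0,"az":0,"x":0,"y":0,"z":-11,"gripper":1},{"ax":0,"ay":0,"az":0,"x":0,"y":0,"z":-12,"gripper":1},{"ax":0,"ay":0,"az":0,"x":0,"y":0,"z":-12.5,"gripper":1}]' 45; python3 -c "
from h import *
go((.592,-.0887,.165),222.0)"
```

```text
clock: 4.6
ee_pos: [0.503, 0.1331, 0.1679]
eef_rot: [[-1.0, -0.002, 0.002], [-0.002, 1.0, 0.001], [-0.002, 0.001, -1.0]]
force: [0.5, 0.8, -2.9]
opening: 0.0255
t 4.6 pos [0.503  0.1331 0.1679] yawx -179.9 j6 -79.1 open 0.0255 F [ 0.51  0.83 -2.9 ] M [ 0.002 -0.048  0.028]
need cm [ -8.864 -22.195   0.273] rv [ 7.000e-04  2.000e-03 -7.313e-01]
```

```bash
python3 -m pendant '[{"ax":0,"ay":0,"az":-0.06,"x":-0.8,"y":-2,"z":0,"gripper":1},{"ax":0,"ay":0,"az":-0.15,"x":-2.1,"y":-5.2,"z":0,"gripper":1},{"ax":0,"ay":0,"az":-0.26,"x":-3.5,"y":-8.8,"z":0,"gripper":1},{"ax":0,"ay":0,"az":-0.37,"x":-5,"y":-12.4,"z":0,"gripper":1},{"ax":0,"ay":0,"az":-0.48,"x":-6.4,"y":-16,"z":0,"gripper":1},{"ax":0,"ay":0,"az":-0.59,"x":-7.7,"y":-19.3,"z":0,"gripper":1},{"ax":0,"ay":0,"az":-0.69,"x":-8.6,"y":-21.5,"z":0,"gripper":1},{"ax":0,"ay":0,"az":-0.73,"x":-8.85,"y":-22.2,"z":0,"gripper":1}]'; python3 -c "
from h import *
go((.592,-.0887,.165),222.0)
for n in('scene','top'):
    c=camera(n); cv2.imwrite(f'pics/{n}3.png',c['pixels'])
    s=get_state(); print(n,proj(c,s['ee_pos']+[0,0,.019]))
a=cv2.imread('pics/scene3.png')[110:230,210:370]; b=cv2.imread('pics/top3.png')[120:240,300:460]
cv2.imwrite('pics/c3.png',cv2.resize(np.hstack([a,b]),None,fx=2.5,fy=2.5,interpolation=cv2.INTER_CUBIC))
go((.592,-.0887,.165),222.0)
"
```

```text
clock: 5.27
ee_pos: [0.5919, -0.0925, 0.1649]
eef_rot: [[-0.743, -0.669, -0.002], [-0.669, 0.743, 0.001], [0.001, 0.002, -1.0]]
force: [-0.3, 0.8, -3.4]
opening: 0.0253
t 5.27 pos [ 0.5919 -0.0925  0.1649] yawx -137.99 j6 -144.2 open 0.0253 F [-0.3   0.8  -3.44] M [0.107 0.085 0.034]
need cm [-0.265  0.272 -0.008] rv [ 0.002  -0.0009  0.0002]
scene [262.19205015 154.75626712]
top [375.1935708  164.08775905]
t 5.37 pos [ 0.5914 -0.0903  0.1652] yawx -138.21 j6 -143.8 open 0.0253 F [ 0.57 -0.72 -2.84] M [ 0.075  0.051 -0.02 ]
need cm [-0.153  0.081  0.018] rv [ 0.003  -0.0002 -0.0037]
```

View pics/c3.png

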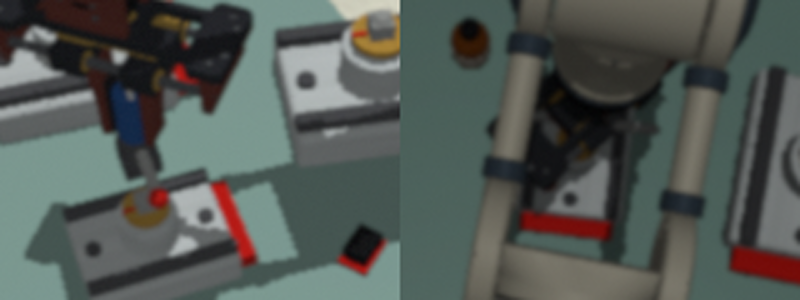

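Run:
```python
from h import *
s=get_state(); p=s["ee_pos"]; c=camera("scene"); im=c["pixels"]
r=hullc(mask(im,(0,150,80),(6,255,255),(262,180,20,20))|mask(im,(174,150,80),(180,255,255),(262,180,20,20)))
P=ray(c,r[0],p[2]-.041+.028); d=P-p; print(r,P,"yaw",np.degrees(np.arctan2(d[1],d[0])),np.hypot(*d[:2]))
```

```text
(array([273.81372549, 189.40196078]), 34.0, (271, 186, 7, 8)) [ 0.59936509 -0.03118081  0.15218131] yaw 82.32773803457653 0.05967987543565235
```

```bash
python3 -m pendant '[{"ax":0,"ay":0,"az":0,"x":-0.1,"y":0.08,"z":0.3,"gripper":1},{"ax":0,"ay":0,"az":0,"x":-0.15,"y":0.08,"z":1,"gripper":1},{"ax":0,"ay":0,"az":0,"x":-0.15,"y":0.08,"z":1.8,"gripper":1},{"ax":0,"ay":0,"az":0,"x":-0.15,"y":0.08,"z":2.5,"gripper":1},{"ax":0,"ay":0,"az":0,"x":-0.15,"y":0.08,"z":3,"gripper":1},{"ax":0,"ay":0,"az":0,"x":-0.15,"y":0.08,"z":3,"gripper":1},{"ax":0,"ay":0,"az":0,"x":-0.15,"y":0.08,"z":3,"gripper":1},{"ax":0,"ay":0,"az":0,"x":-0.15,"y":0.08,"z":3,"gripper":1}]'
python3 - <<'E'
from h import *
go((.592,-.0887,.111),222.0)
c=camera("scene"); cv2.imwrite('pics/s4.png',cv2.resize(c["pixels"][140:240,210:330],None,fx=6,fy=6,interpolation=cv2.INTER_CUBIC))
go((.592,-.0887,.111),222.0)
E
```

```text
clock: 6.08
ee_pos: [0.5919, -0.0873, 0.136]
eef_rot: [[-0.746, -0.666, -0.001], [-0.666, 0.746, 0.002], [-0.001, 0.003, -1.0]]
force: [0.2, -0.3, -3.4]
opening: 0.0253
t 6.08 pos [ 0.5919 -0.0873  0.136 ] yawx -138.22 j6 -143.5 open 0.0253 F [ 0.22 -0.26 -3.42] M [ 0.048  0.001 -0.014]
need cm [ 0.09  -0.116  2.504] rv [ 0.0025  0.0008 -0.0039]
t 6.13 pos [ 0.5921 -0.0873  0.1363] yawx -138.23 j6 -143.5 open 0.0256 F [ 0.06  0.55 -3.56] M [0.015 0.051 0.008]
need cm [ 0.099 -0.102  2.53 ] rv [ 0.0022  0.0011 -0.004 ]
```

View pics/s4.png

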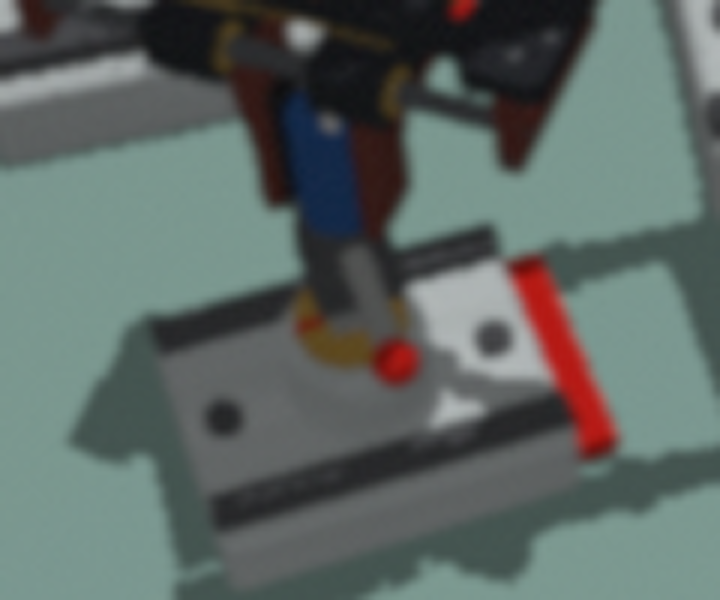

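The wrench hangs over the tap with its ball at (397,362) in the crop, clear of the collar. I'll start the insertion.

```bash
python3 -m pendant '[{"ax":0,"ay":0,"az":0,"x":0.09,"y":-0.1,"z":0.3,"gripper":1},{"ax":0,"ay":0,"az":0,"x":0.09,"y":-0.1,"z":0.6,"gripper":1},{"ax":0,"ay":0,"az":0,"x":0.09,"y":-0.1,"z":0.8,"gripper":1},{"ax":0,"ay":0,"az":0,"x":0.09,"y":-0.1,"z":0.95,"gripper":1},{"ax":0,"ay":0,"az":0,"x":0.09,"y":-0.1,"z":1.1,"gripper":1},{"ax":0,"ay":0,"az":0,"x":0.09,"y":-0.1,"z":1.2,"gripper":1},{"ax":0,"ay":0,"az":0,"x":0.09,"y":-0.1,"z":1.3,"gripper":1},{"ax":0,"ay":0,"az":0,"x":0.09,"y":-0.1,"z":1.3,"gripper":1}]'
python3 - <<'E'
from h import *
go((.592,-.0887,.111),222.0)
E
```

```text
clock: 6.8
ee_pos: [0.5921, -0.0887, 0.1236]
eef_rot: [[-0.746, -0.666, -0.0], [-0.666, 0.746, 0.002], [-0.001, 0.002, -1.0]]
force: [-0.2, -0.2, -2.2]
opening: 0.0254
t 6.8 pos [ 0.5921 -0.0887  0.1236] yawx -138.23 j6 -143.6 open 0.0254 F [-0.18 -0.19 -2.25] M [ 0.104  0.212 -0.001]
need cm [ 9.000e-03 -1.000e-03  1.265e+00] rv [ 0.0019  0.0012 -0.0039]
```

```bash
python3 -m pendant '[{"ax":0,"ay":0,"az":0,"x":0,"y":0,"z":0.1,"gripper":1},{"ax":0,"ay":0,"az":0,"x":0,"y":0,"z":0.2,"gripper":1},{"ax":0,"ay":0,"az":0,"x":0,"y":0,"z":0.3,"gripper":1},{"ax":0,"ay":0,"az":0,"x":0,"y":0,"z":0.35,"gripper":1},{"ax":0,"ay":0,"az":0,"x":0,"y":0,"z":0.4,"gripper":1},{"ax":0,"ay":0,"az":0,"x":0,"y":0,"z":0.45,"gripper":1},{"ax":0,"ay":0,"az":0,"x":0,"y":0,"z":0.5,"gripper":1},{"ax":0,"ay":0,"az":0,"x":0,"y":0,"z":0.5,"gripper":1}]'
python3 - <<'E'
from h import *
go((.592,-.0887,.111),222.0)
E
```

```text
clock: 7.47
ee_pos: [0.5922, -0.0889, 0.1187]
eef_rot: [[-0.746, -0.666, 0.0], [-0.666, 0.746, 0.002], [-0.001, 0.001, -1.0]]
force: [1.3, -2.2, -2.1]
opening: 0.0257
t 7.47 pos [ 0.5922 -0.0889  0.1187] yawx -138.24 j6 -143.6 open 0.0257 F [ 1.27 -2.2  -2.07] M [-0.468 -0.352  0.028]
need cm [0.002 0.033 0.769] rv [ 0.0012  0.0013 -0.0042]
```

```bash
python3 -m pendant '[{"ax":0,"ay":0,"az":0,"x":0,"y":-0.05,"z":0.1,"gripper":1},{"ax":0,"ay":0,"az":0,"x":0,"y":-0.05,"z":0.2,"gripper":1},{"ax":0,"ay":0,"az":0,"x":0,"y":-0.05,"z":0.3,"gripper":1},{"ax":0,"ay":0,"az":0,"x":0,"y":-0.05,"z":0.4,"gripper":1},{"ax":0,"ay":0,"az":0,"x":0,"y":-0.05,"z":0.5,"gripper":1},{"ax":0,"ay":0,"az":0,"x":0,"y":-0.05,"z":0.55,"gripper":1},{"ax":0,"ay":0,"az":0,"x":0,"y":-0.05,"z":0.6,"gripper":1},{"ax":0,"ay":0,"az":0,"x":0,"y":-0.05,"z":0.6,"gripper":1}]'
python3 - <<'E'
from h import *
go((.592,-.0887,.111),222.0)
E
```

```text
clock: 8.13
ee_pos: [0.5924, -0.0891, 0.1124]
eef_rot: [[-0.746, -0.666, -0.0], [-0.666, 0.746, 0.002], [-0.001, 0.002, -1.0]]
force: [-0.8, -0.3, -2.7]
opening: 0.0255
t 8.13 pos [ 0.5924 -0.0891  0.1124] yawx -138.23 j6 -143.6 open 0.0255 F [-0.76 -0.29 -2.73] M [0.071 0.027 0.055]
need cm [0.003 0.058 0.137] rv [ 0.0019  0.0011 -0.004 ]
```

```bash
python3 -m pendant '[{"ax":0,"ay":0,"az":0,"x":0,"y":0,"z":0.03,"gripper":1},{"ax":0,"ay":0,"az":0,"x":0,"y":0,"z":0.05,"gripper":1},{"ax":0,"ay":0,"az":0,"x":0,"y":0,"z":0.07,"gripper":1},{"ax":0,"ay":0,"az":0,"x":0,"y":0,"z":0.09,"gripper":1},{"ax":0,"ay":0,"az":0,"x":0,"y":0,"z":0.1,"gripper":1},{"ax":0,"ay":0,"az":0,"x":0,"y":0,"z":0.11,"gripper":1},{"ax":0,"ay":0,"az":0,"x":0,"y":0,"z":0.12,"gripper":1},{"ax":0,"ay":0,"az":0,"x":0,"y":0,"z":0.12,"gripper":1}]'
python3 - <<'E'
from h import *
go((.592,-.0887,.111),222.0)
E
```

```text
clock: 8.8
ee_pos: [0.5925, -0.0891, 0.1117]
eef_rot: [[-0.746, -0.666, 0.0], [-0.666, 0.746, 0.002], [-0.001, 0.002, -1.0]]
force: [-1.2, 0.5, -0.1]
opening: 0.0257
t 8.8 pos [ 0.5925 -0.0891  0.1117] yawx -138.23 j6 -143.6 open 0.0257 F [-1.24  0.55 -0.11] M [0.119 0.418 0.022]
need cm [0.011 0.059 0.069] rv [ 0.0015  0.0014 -0.004 ]
```

```bash
python3 -m pendant '[{"ax":0,"ay":0,"az":0,"x":0,"y":0,"z":0.03,"gripper":1},{"ax":0,"ay":0,"az":0,"x":0,"y":0,"z":0.05,"gripper":1},{"ax":0,"ay":0,"az":0,"x":0,"y":0,"z":0.07,"gripper":1},{"ax":0,"ay":0,"az":0,"x":0,"y":0,"z":0.07,"gripper":1},{"ax":0,"ay":0,"az":0,"x":0,"y":0,"z":0.07,"gripper":1},{"ax":0,"ay":0,"az":0,"x":0,"y":0,"z":0.07,"gripper":1},{"ax":0,"ay":0,"az":0,"x":0,"y":0,"z":0.07,"gripper":1},{"ax":0,"ay":0,"az":0,"x":0,"y":0,"z":0.07,"gripper":1}]'
python3 - <<'E'
from h import *
go((.592,-.0887,.111),222.0)
c=camera("scene"); cv2.imwrite('pics/s5.png',cv2.resize(c["pixels"][140:240,210:330],None,fx=6,fy=6,interpolation=cv2.INTER_CUBIC))
go((.592,-.0887,.111),222.0)
E
```

```text
clock: 9.47
ee_pos: [0.5925, -0.089, 0.1116]
eef_rot: [[-0.746, -0.666, 0.001], [-0.666, 0.746, 0.002], [-0.002, 0.001, -1.0]]
force: [-2.7, 0.6, 5.7]
opening: 0.0252
t 9.47 pos [ 0.5925 -0.089   0.1116] yawx -138.22 j6 -143.6 open 0.0252 F [-2.66  0.56  5.71] M [ 0.158  0.776 -0.002]
need cm [0.019 0.06  0.063] rv [ 0.0012  0.0018 -0.0039]
t 9.52 pos [ 0.5925 -0.0891  0.1116] yawx -138.23 j6 -143.6 open 0.0257 F [-3.92  0.78  5.38] M [0.242 0.769 0.042]
need cm [0.016 0.062 0.062] rv [ 0.0012  0.0018 -0.004 ]
```

View pics/s5.png

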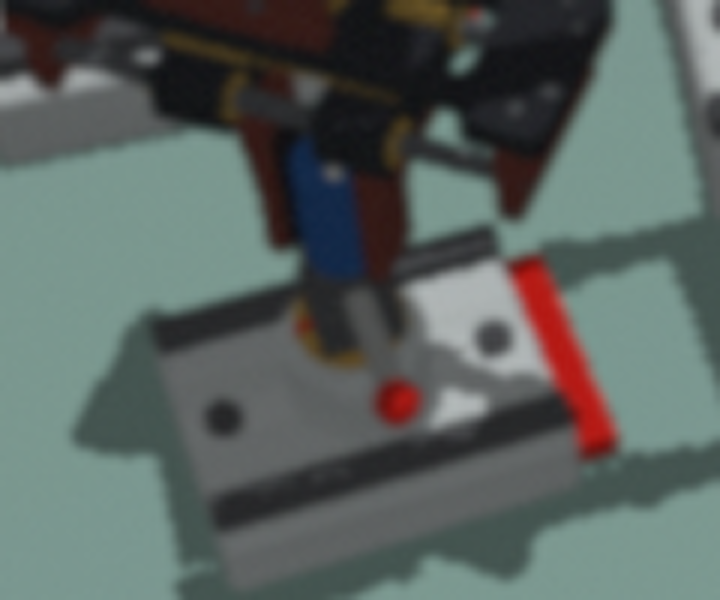

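It is seated: the wrench skirt sits on the collar and about 8 N is felt. First half turn forward, feeding down 3 mm per turn.

```bash
python3 -m pendant '[{"ax":0,"ay":0,"az":0.05,"x":0.02,"y":0.02,"z":0,"gripper":1},{"ax":0,"ay":0,"az":0.12,"x":0.03,"y":0.02,"z":0,"gripper":1},{"ax":0,"ay":0,"az":0.2,"x":0.03,"y":0.02,"z":0,"gripper":1},{"ax":0,"ay":0,"az":0.28,"x":0.03,"y":0.02,"z":0.01,"gripper":1},{"ax":0,"ay":0,"az":0.36,"x":0.03,"y":0.02,"z":0.01,"gripper":1},{"ax":0,"ay":0,"az":0.44,"x":0.03,"y":0.02,"z":0.02,"gripper":1},{"ax":0,"ay":0,"az":0.52,"x":0.03,"y":0.02,"z":0.02,"gripper":1},{"ax":0,"ay":0,"az":0.6,"x":0.03,"y":0.02,"z":0.02,"gripper":1}]' 50
python3 - <<'E'
from h import *
go((.592,-.0890,.111),222.0)
c=camera("scene"); cv2.imwrite('pics/s6.png',cv2.resize(c["pixels"][140:240,210:330],None,fx=6,fy=6,interpolation=cv2.INTER_CUBIC))
E
```

```text
clock: 10.18
ee_pos: [0.5933, -0.0905, 0.1115]
eef_rot: [[-0.992, -0.124, 0.003], [-0.124, 0.992, -0.001], [-0.003, -0.001, -1.0]]
force: [2.6, -3.3, 1.0]
opening: 0.0253
t 10.18 pos [ 0.5933 -0.0905  0.1115] yawx -172.87 j6 -109.1 open 0.0253 F [ 2.6  -3.27  1.04] M [-0.732 -0.354  0.099]
need cm [0.108 0.165 0.051] rv [-0.0019  0.0029 -0.6086]
```

View pics/s6.png

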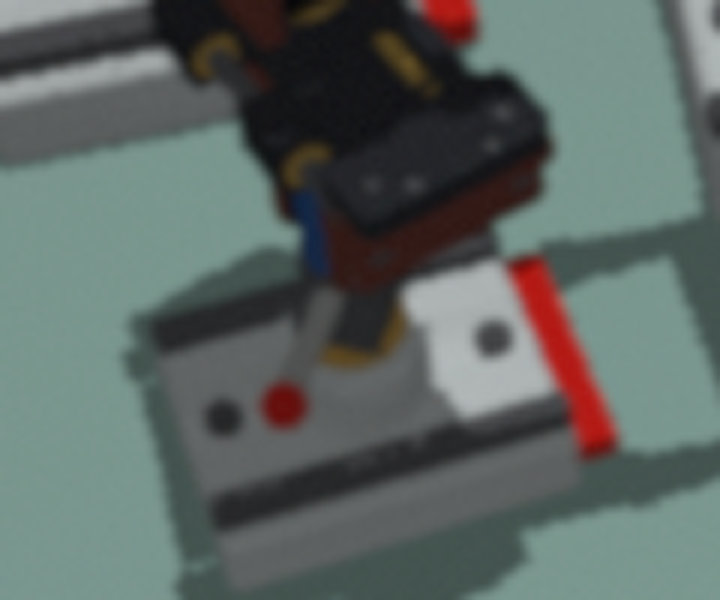

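```bash
python3 -m pendant '[{"ax":0,"ay":0,"az":0.1,"x":0.02,"y":0.03,"z":0.01,"gripper":1},{"ax":0,"ay":0,"az":0.2,"x":0.02,"y":0.03,"z":0.01,"gripper":1},{"ax":0,"ay":0,"az":0.3,"x":0.02,"y":0.03,"z":0.02,"gripper":1},{"ax":0,"ay":0,"az":0.4,"x":0.02,"y":0.03,"z":0.02,"gripper":1},{"ax":0,"ay":0,"az":0.5,"x":0.02,"y":0.03,"z":0.03,"gripper":1},{"ax":0,"ay":0,"az":0.6,"x":0.02,"y":0.03,"z":0.03,"gripper":1},{"ax":0,"ay":0,"az":0.7,"x":0.02,"y":0.03,"z":0.04,"gripper":1},{"ax":0,"ay":0,"az":0.8,"x":0.02,"y":0.03,"z":0.04,"gripper":1}]' 50
python3 - <<'E'
from h import *
go((.592,-.0890,.111),222.0)
E
```

```text
clock: 10.9
ee_pos: [0.5932, -0.0909, 0.1111]
eef_rot: [[-0.775, 0.632, 0.004], [0.632, 0.775, -0.002], [-0.004, 0.001, -1.0]]
force: [-1.4, -1.5, 1.4]
opening: 0.0252
t 10.9 pos [ 0.5932 -0.0909  0.1111] yawx 140.83 j6 -62.8 open 0.0252 F [-1.35 -1.49  1.41] M [-0.523  0.262  0.016]
need cm [0.215 0.069 0.011] rv [-0.002   0.0042 -1.4166]
```

```bash
python3 -m pendant '[{"ax":0,"ay":0,"az":0.11,"x":0.03,"y":0.02,"z":0.01,"gripper":1},{"ax":0,"ay":0,"az":0.22,"x":0.06,"y":0.02,"z":0.01,"gripper":1},{"ax":0,"ay":0,"az":0.33,"x":0.06,"y":0.02,"z":0.02,"gripper":1},{"ax":0,"ay":0,"az":0.44,"x":0.06,"y":0.02,"z":0.02,"gripper":1},{"ax":0,"ay":0,"az":0.55,"x":0.06,"y":0.02,"z":0.03,"gripper":1},{"ax":0,"ay":0,"az":0.66,"x":0.06,"y":0.02,"z":0.03,"gripper":1},{"ax":0,"ay":0,"az":0.77,"x":0.06,"y":0.02,"z":0.04,"gripper":1},{"ax":0,"ay":0,"az":0.88,"x":0.06,"y":0.02,"z":0.04,"gripper":1}]' 50
python3 - <<'E'
from h import *
go((.592,-.0890,.111),222.0)
c=camera("scene"); cv2.imwrite('pics/s7.png',cv2.resize(c["pixels"][140:240,210:330],None,fx=6,fy=6,interpolation=cv2.INTER_CUBIC))
E
```

```text
clock: 11.57
ee_pos: [0.5929, -0.091, 0.1107]
eef_rot: [[-0.003, 1.0, 0.004], [1.0, 0.003, -0.003], [-0.003, 0.004, -1.0]]
force: [-2.6, -1.7, 1.4]
opening: 0.0251
t 11.57 pos [ 0.5929 -0.091   0.1107] yawx 90.2 j6 -12.1 open 0.0251 F [-2.58 -1.75  1.4 ] M [-0.456  0.446  0.1  ]
need cm [ 0.201 -0.088 -0.028] rv [-1.2000e-03  6.0000e-03 -2.3004e+00]
```

View pics/s7.png

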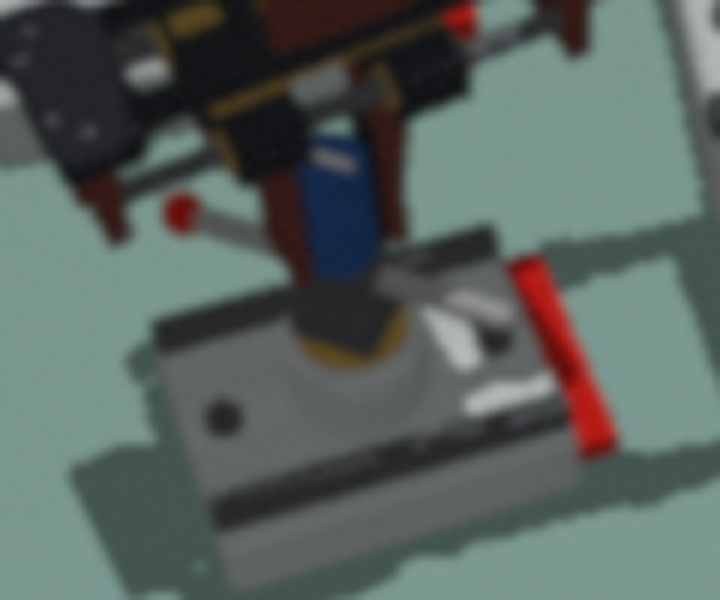

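```bash
python3 -m pendant '[{"ax":0,"ay":0,"az":0.11,"x":0.03,"y":0,"z":0.01,"gripper":1},{"ax":0,"ay":0,"az":0.23,"x":0.06,"y":0,"z":0.01,"gripper":1},{"ax":0,"ay":0,"az":0.35,"x":0.06,"y":0,"z":0.02,"gripper":1},{"ax":0,"ay":0,"az":0.47,"x":0.06,"y":0,"z":0.02,"gripper":1},{"ax":0,"ay":0,"az":0.59,"x":0.06,"y":0,"z":0.03,"gripper":1},{"ax":0,"ay":0,"az":0.71,"x":0.06,"y":0,"z":0.03,"gripper":1},{"ax":0,"ay":0,"az":0.83,"x":0.06,"y":0,"z":0.04,"gripper":1},{"ax":0,"ay":0,"az":0.95,"x":0.06,"y":0,"z":0.04,"gripper":1}]' 50
python3 - <<'E'
from h import *
go((.592,-.0890,.111),222.0)
E
python3 -m pendant '[{"ax":0,"ay":0,"az":0.07,"x":0,"y":0,"z":0.01,"gripper":1},{"ax":0,"ay":0,"az":0.12,"x":0,"y":0,"z":0.01,"gripper":1},{"ax":0,"ay":0,"az":0.12,"x":0,"y":0,"z":0.01,"gripper":1},{"ax":0,"ay":0,"az":0.06,"x":0,"y":0,"z":0.01,"gripper":1},{"ax":0,"ay":0,"az":-0.04,"x":0,"y":0,"z":0,"gripper":1},{"ax":0,"ay":0,"az":-0.14,"x":0,"y":0,"z":0,"gripper":1},{"ax":0,"ay":0,"az":-0.25,"x":0,"y":0,"z":0,"gripper":1},{"ax":0,"ay":0,"az":-0.36,"x":0,"y":0,"z":-0.01,"gripper":1}]' 50
python3 - <<'E'
from h import *
go((.592,-.0890,.111),222.0)
E
```

```text
clock: 12.28
ee_pos: [0.5926, -0.0908, 0.1102]
eef_rot: [[0.816, 0.578, 0.003], [0.578, -0.816, -0.003], [0.001, 0.005, -1.0]]
force: [-2.5, -1.4, 2.5]
opening: 0.0254
t 12.28 pos [ 0.5926 -0.0908  0.1102] yawx 35.29 j6 42.8 open 0.0254 F [-2.5  -1.4   2.46] M [-0.406  0.68   0.116]
need cm [ 0.053 -0.178 -0.076] rv [-7.0000e-04 -7.0000e-03  3.0244e+00]
clock: 12.95
ee_pos: [0.5926, -0.0908, 0.1102]
eef_rot: [[0.552, 0.834, 0.003], [0.834, -0.552, -0.003], [-0.001, 0.005, -1.0]]
force: [-1.0, -1.3, 3.4]
opening: 0.0254
t 12.95 pos [ 0.5926 -0.0908  0.1102] yawx 56.49 j6 21.6 open 0.0254 F [-1.04 -1.3   3.42] M [-0.226  0.379 -0.137]
need cm [ 0.116 -0.153 -0.081] rv [-8.0000e-04  6.8000e-03 -2.8887e+00]
```

```bash
python3 -m pendant '[{"ax":0,"ay":0,"az":-0.1,"x":0,"y":0,"z":0,"gripper":1},{"ax":0,"ay":0,"az":-0.2,"x":0,"y":0,"z":-0.01,"gripper":1},{"ax":0,"ay":0,"az":-0.3,"x":0,"y":0,"z":-0.01,"gripper":1},{"ax":0,"ay":0,"az":-0.4,"x":0,"y":0,"z":-0.02,"gripper":1},{"ax":0,"ay":0,"az":-0.5,"x":0,"y":0,"z":-0.02,"gripper":1},{"ax":0,"ay":0,"az":-0.6,"x":0,"y":0,"z":-0.03,"gripper":1},{"ax":0,"ay":0,"az":-0.7,"x":0,"y":0,"z":-0.03,"gripper":1},{"ax":0,"ay":0,"az":-0.8,"x":0,"y":0,"z":-0.04,"gripper":1}]' 50
python3 - <<'E'
from h import *
go((.592,-.0890,.111),222.0)
E
python3 -m pendant '[{"ax":0,"ay":0,"az":-0.1,"x":0,"y":0,"z":0,"gripper":1},{"ax":0,"ay":0,"az":-0.2,"x":0,"y":0,"z":-0.01,"gripper":1},{"ax":0,"ay":0,"az":-0.3,"x":0,"y":0,"z":-0.01,"gripper":1},{"ax":0,"ay":0,"az":-0.4,"x":0,"y":0,"z":-0.02,"gripper":1},{"ax":0,"ay":0,"az":-0.5,"x":0,"y":0,"z":-0.02,"gripper":1},{"ax":0,"ay":0,"az":-0.6,"x":0,"y":0,"z":-0.03,"gripper":1},{"ax":0,"ay":0,"az":-0.66,"x":0,"y":0,"z":-0.03,"gripper":1},{"ax":0,"ay":0,"az":-0.66,"x":0,"y":0,"z":-0.03,"gripper":1}]' 50
python3 - <<'E'
from h import *
go((.592,-.0890,.111),222.0)
c=camera("scene"); cv2.imwrite('pics/s8.png',cv2.resize(c["pixels"][140:240,210:330],None,fx=6,fy=6,interpolation=cv2.INTER_CUBIC))
E
```

```text
clock: 13.62
ee_pos: [0.5929, -0.0909, 0.1106]
eef_rot: [[-0.223, 0.975, 0.004], [0.975, 0.223, -0.004], [-0.004, 0.003, -1.0]]
force: [-0.4, -1.1, 2.2]
opening: 0.0253
t 13.62 pos [ 0.5929 -0.0909  0.1106] yawx 102.87 j6 -24.8 open 0.0253 F [-0.42 -1.13  2.16] M [-0.263  0.15  -0.083]
need cm [ 0.209 -0.044 -0.042] rv [-0.0028  0.0058 -2.0792]
clock: 14.28
ee_pos: [0.5932, -0.0909, 0.1109]
eef_rot: [[-0.778, 0.629, 0.005], [0.629, 0.778, -0.004], [-0.006, 0.0, -1.0]]
force: [-0.7, -0.8, 1.3]
opening: 0.0259
t 14.28 pos [ 0.5932 -0.0909  0.1109] yawx 141.04 j6 -62.9 open 0.0259 F [-0.71 -0.8   1.32] M [-0.094  0.158 -0.012]
need cm [ 0.211  0.074 -0.008] rv [-0.004   0.0049 -1.4131]
```

View pics/s8.png

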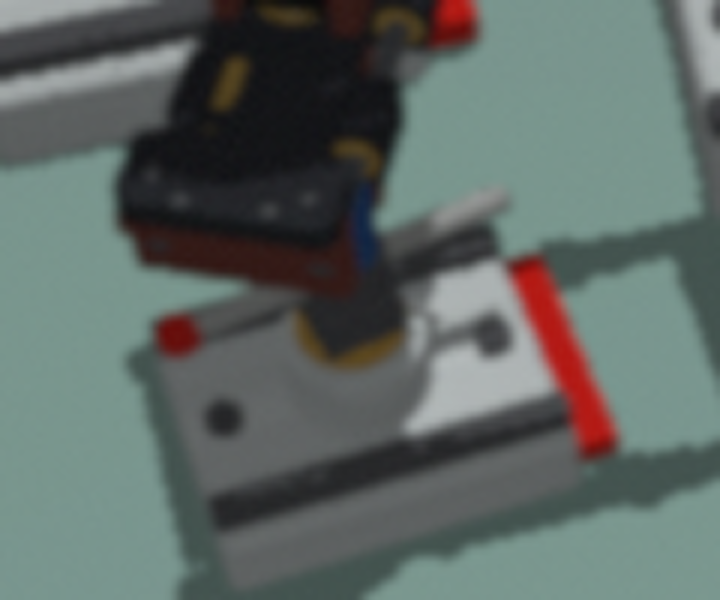

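```bash
python3 -m pendant '[{"ax":0,"ay":0,"az":0.11,"x":0,"y":0,"z":0.01,"gripper":1},{"ax":0,"ay":0,"az":0.23,"x":0,"y":0,"z":0.01,"gripper":1},{"ax":0,"ay":0,"az":0.35,"x":0,"y":0,"z":0.02,"gripper":1},{"ax":0,"ay":0,"az":0.47,"x":0,"y":0,"z":0.02,"gripper":1},{"ax":0,"ay":0,"az":0.59,"x":0,"y":0,"z":0.03,"gripper":1},{"ax":0,"ay":0,"az":0.71,"x":0,"y":0,"z":0.03,"gripper":1},{"ax":0,"ay":0,"az":0.83,"x":0,"y":0,"z":0.04,"gripper":1},{"ax":0,"ay":0,"az":0.95,"x":0,"y":0,"z":0.04,"gripper":1}]' 50 >/dev/null
python3 - <<'E'
from h import *
go((.592,-.0890,.111),222.0)
E
python3 -m pendant '[{"ax":0,"ay":0,"az":0.12,"x":0,"y":0,"z":0.01,"gripper":1},{"ax":0,"ay":0,"az":0.24,"x":0,"y":0,"z":0.01,"gripper":1},{"ax":0,"ay":0,"az":0.35,"x":0,"y":0,"z":0.02,"gripper":1},{"ax":0,"ay":0,"az":0.47,"x":0,"y":0,"z":0.02,"gripper":1},{"ax":0,"ay":0,"az":0.59,"x":0,"y":0,"z":0.03,"gripper":1},{"ax":0,"ay":0,"az":0.71,"x":0,"y":0,"z":0.03,"gripper":1},{"ax":0,"ay":0,"az":0.83,"x":0,"y":0,"z":0.04,"gripper":1},{"ax":0,"ay":0,"az":0.95,"x":0,"y":0,"z":0.04,"gripper":1}]' 50 >/dev/null
python3 - <<'E'
from h import *
go((.592,-.0890,.111),222.0)
E
```

```text
t 15.0 pos [ 0.5928 -0.0911  0.1106] yawx 86.04 j6 -7.9 open 0.0254 F [-2.36 -1.27  3.82] M [-0.226  0.771  0.077]
need cm [ 0.2   -0.097 -0.037] rv [-2.300e-03  6.500e-03 -2.373e+00]
t 15.67 pos [ 0.5925 -0.0908  0.1102] yawx 31.3 j6 46.8 open 0.0254 F [-2.92  0.53  2.59] M [0.04  0.643 0.061]
need cm [ 0.05  -0.178 -0.084] rv [-4.0000e-04 -6.6000e-03  2.9548e+00]
```

```bash
python3 -m pendant '[{"ax":0,"ay":0,"az":0.11,"x":0,"y":0,"z":0.01,"gripper":1},{"ax":0,"ay":0,"az":0.23,"x":0,"y":0,"z":0.01,"gripper":1},{"ax":0,"ay":0,"az":0.35,"x":0,"y":0,"z":0.02,"gripper":1},{"ax":0,"ay":0,"az":0.47,"x":0,"y":0,"z":0.02,"gripper":1},{"ax":0,"ay":0,"az":0.59,"x":0,"y":0,"z":0.03,"gripper":1},{"ax":0,"ay":0,"az":0.71,"x":0,"y":0,"z":0.03,"gripper":1},{"ax":0,"ay":0,"az":0.83,"x":0,"y":0,"z":0.04,"gripper":1},{"ax":0,"ay":0,"az":0.95,"x":0,"y":0,"z":0.04,"gripper":1}]' 50 >/dev/null
python3 - <<'E'
from h import *
go((.592,-.0890,.111),222.0)
c=camera("scene"); cv2.imwrite('pics/s9.png',cv2.resize(c["pixels"][140:240,210:330],None,fx=6,fy=6,interpolation=cv2.INTER_CUBIC))
E
```

```text
t 16.33 pos [ 0.5925 -0.0904  0.1097] yawx -23.44 j6 101.6 open 0.0254 F [-1.2   0.1   1.21] M [0.186 0.38  0.074]
need cm [-0.102 -0.113 -0.13 ] rv [-0.0027 -0.0038  1.9994]
```

View pics/s9.png

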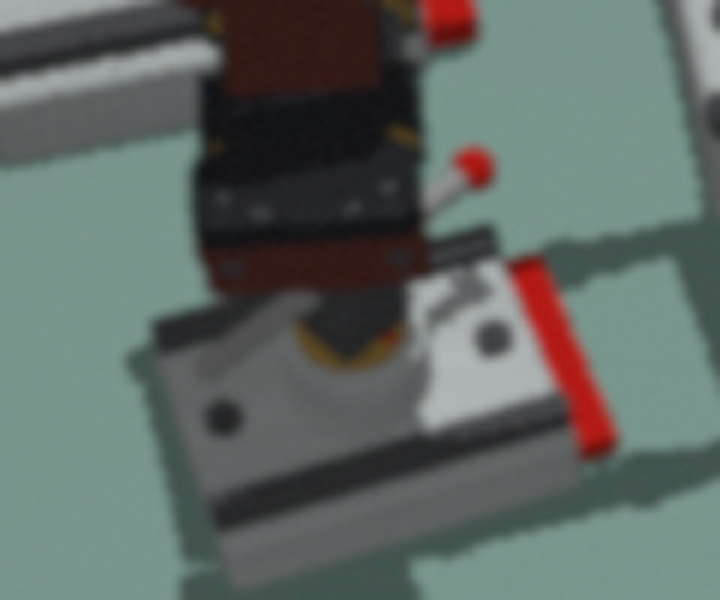

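```bash
python3 -m pendant '[{"ax":0,"ay":0,"az":0.11,"x":0,"y":0,"z":0.01,"gripper":1},{"ax":0,"ay":0,"az":0.23,"x":0,"y":0,"z":0.01,"gripper":1},{"ax":0,"ay":0,"az":0.35,"x":0,"y":0,"z":0.02,"gripper":1},{"ax":0,"ay":0,"az":0.47,"x":0,"y":0,"z":0.02,"gripper":1},{"ax":0,"ay":0,"az":0.57,"x":0,"y":0,"z":0.03,"gripper":1},{"ax":0,"ay":0,"az":0.61,"x":0,"y":0,"z":0.03,"gripper":1},{"ax":0,"ay":0,"az":0.61,"x":0,"y":0,"z":0.03,"gripper":1},{"ax":0,"ay":0,"az":0.55,"x":0,"y":0,"z":0.03,"gripper":1}]' 50 >/dev/null
python3 - <<'E'
from h import *
go((.592,-.0890,.111),222.0)
E
python3 -m pendant '[{"ax":0,"ay":0,"az":-0.1,"x":0,"y":0,"z":0,"gripper":1},{"ax":0,"ay":0,"az":-0.21,"x":0,"y":0,"z":-0.01,"gripper":1},{"ax":0,"ay":0,"az":-0.32,"x":0,"y":0,"z":-0.01,"gripper":1},{"ax":0,"ay":0,"az":-0.43,"x":0,"y":0,"z":-0.02,"gripper":1},{"ax":0,"ay":0,"az":-0.54,"x":0,"y":0,"z":-0.02,"gripper":1},{"ax":0,"ay":0,"az":-0.65,"x":0,"y":0,"z":-0.02,"gripper":1},{"ax":0,"ay":0,"az":-0.76,"x":0,"y":0,"z":-0.03,"gripper":1},{"ax":0,"ay":0,"az":-0.87,"x":0,"y":0,"z":-0.03,"gripper":1}]' 50 >/dev/null
python3 - <<'E'
from h import *
go((.592,-.0890,.111),222.0)
E
```

```text
t 17.05 pos [ 0.5927 -0.0903  0.1094] yawx -55.17 j6 133.3 open 0.0252 F [0.71 0.03 1.28] M [ 0.13   0.163 -0.02 ]
need cm [-0.145 -0.014 -0.158] rv [-0.004  -0.0023  1.4457]
t 17.72 pos [ 0.5925 -0.0905  0.1097] yawx -4.81 j6 82.9 open 0.0256 F [-2.46 -0.48  2.7 ] M [-0.09   0.552 -0.098]
need cm [-0.062 -0.14  -0.133] rv [-2.3000e-03 -4.4000e-03  2.3247e+00]
```

```bash
python3 -m pendant '[{"ax":0,"ay":0,"az":-0.11,"x":0,"y":0,"z":0,"gripper":1},{"ax":0,"ay":0,"az":-0.23,"x":0,"y":0,"z":-0.01,"gripper":1},{"ax":0,"ay":0,"az":-0.35,"x":0,"y":0,"z":-0.01,"gripper":1},{"ax":0,"ay":0,"az":-0.47,"x":0,"y":0,"z":-0.02,"gripper":1},{"ax":0,"ay":0,"az":-0.59,"x":0,"y":0,"z":-0.02,"gripper":1},{"ax":0,"ay":0,"az":-0.71,"x":0,"y":0,"z":-0.02,"gripper":1},{"ax":0,"ay":0,"az":-0.83,"x":0,"y":0,"z":-0.03,"gripper":1},{"ax":0,"ay":0,"az":-0.95,"x":0,"y":0,"z":-0.03,"gripper":1}]' 50 >/dev/null
python3 - <<'E'
from h import *
go((.592,-.0890,.111),222.0)
E
python3 -m pendant '[{"ax":0,"ay":0,"az":0,"x":0,"y":0,"z":0,"gripper":1},{"ax":0,"ay":0,"az":0,"x":0,"y":0,"z":0,"gripper":0.9},{"ax":0,"ay":0,"az":0,"x":0,"y":0,"z":0,"gripper":0.7},{"ax":0,"ay":0,"az":0,"x":0,"y":0,"z":0,"gripper":0.5},{"ax":0,"ay":0,"az":0,"x":0,"y":0,"z":0,"gripper":0.3},{"ax":0,"ay":0,"az":0,"x":0,"y":0,"z":0,"gripper":0.3},{"ax":0,"ay":0,"az":0,"x":0,"y":0,"z":0,"gripper":0.3},{"ax":0,"ay":0,"az":0,"x":0,"y":0,"z":0,"gripper":0.3}]' >/dev/null
python3 - <<'E'
from h import *
go((.592,-.0890,.111),222.0)
c=camera("scene"); cv2.imwrite('pics/s10.png',cv2.resize(c["pixels"][140:240,210:330],None,fx=6,fy=6,interpolation=cv2.INTER_CUBIC))
E
```

```text
t 18.38 pos [ 0.5926 -0.0909  0.1101] yawx 50.16 j6 28.0 open 0.0253 F [-1.21 -1.18  2.83] M [-0.247  0.345 -0.12 ]
need cm [ 0.107 -0.162 -0.088] rv [-5.0000e-04  6.9000e-03 -2.9992e+00]
t 19.05 pos [ 0.5925 -0.0908  0.11  ] yawx 50.15 j6 28.0 open 0.0565 F [-0.37  0.42  0.48] M [-0.079  0.104  0.028]
need cm [ 0.103 -0.155 -0.102] rv [-5.0000e-04  6.6000e-03 -2.9994e+00]
```

View pics/s10.png

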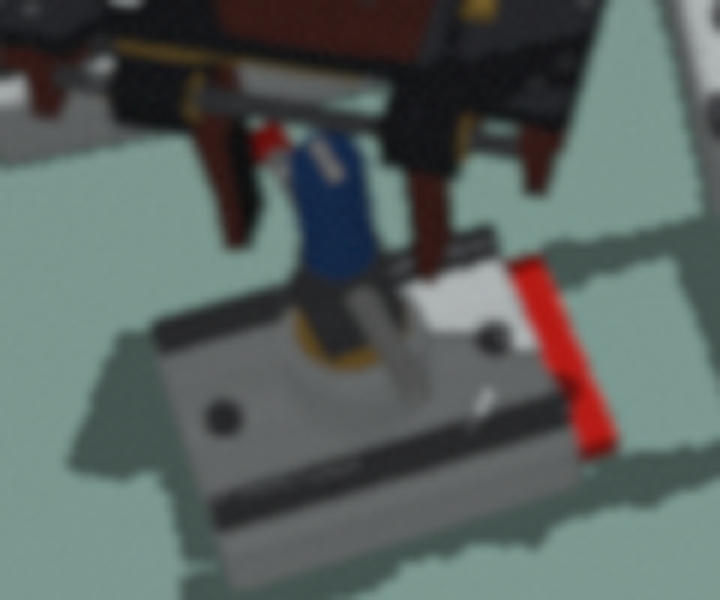

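The wrench is released and stands upright. I'll turn the open gripper back by 2.4 rad and regrip.

```bash
python3 -m pendant '[{"ax":0,"ay":0,"az":-0.08,"x":0,"y":0,"z":0,"gripper":0.3},{"ax":0,"ay":0,"az":-0.2,"x":0,"y":0,"z":0,"gripper":0.3},{"ax":0,"ay":0,"az":-0.32,"x":0,"y":0,"z":0,"gripper":0.3},{"ax":0,"ay":0,"az":-0.44,"x":0,"y":0,"z":0,"gripper":0.3},{"ax":0,"ay":0,"az":-0.56,"x":0,"y":0,"z":0,"gripper":0.3},{"ax":0,"ay":0,"az":-0.68,"x":0,"y":0,"z":0,"gripper":0.3},{"ax":0,"ay":0,"az":-0.8,"x":0,"y":0,"z":0,"gripper":0.3},{"ax":0,"ay":0,"az":-0.92,"x":0,"y":0,"z":0,"gripper":0.3}]' >/dev/null; python3 -m pendant '[{"ax":0,"ay":0,"az":-0.11,"x":0,"y":0,"z":0,"gripper":0.3},{"ax":0,"ay":0,"az":-0.23,"x":0,"y":0,"z":0,"gripper":0.3},{"ax":0,"ay":0,"az":-0.35,"x":0,"y":0,"z":0,"gripper":0.3},{"ax":0,"ay":0,"az":-0.47,"x":0,"y":0,"z":0,"gripper":0.3},{"ax":0,"ay":0,"az":-0.59,"x":0,"y":0,"z":0,"gripper":0.3},{"ax":0,"ay":0,"az":-0.71,"x":0,"y":0,"z":0,"gripper":0.3},{"ax":0,"ay":0,"az":-0.83,"x":0,"y":0,"z":0,"gripper":0.3},{"ax":0,"ay":0,"az":-0.9,"x":0,"y":0,"z":0,"gripper":0.3}]' >/dev/null;  python3 - <<'E'
from h import *
go((.5925,-.0905,.110),188.0)
c=camera("scene"); cv2.imwrite('pics/s11.png',cv2.resize(c["pixels"][140:240,210:330],None,fx=6,fy=6,interpolation=cv2.INTER_CUBIC))
E
```

```text
t 20.43 pos [ 0.5926 -0.0908  0.11  ] yawx 155.11 j6 -77.0 open 0.0613 F [-0.12 -1.27 -0.46] M [ 0.011 -0.028 -0.   ]
need cm [ 0.015  0.021 -0.003] rv [-0.0028  0.0035 -0.5741]
```

View pics/s11.png

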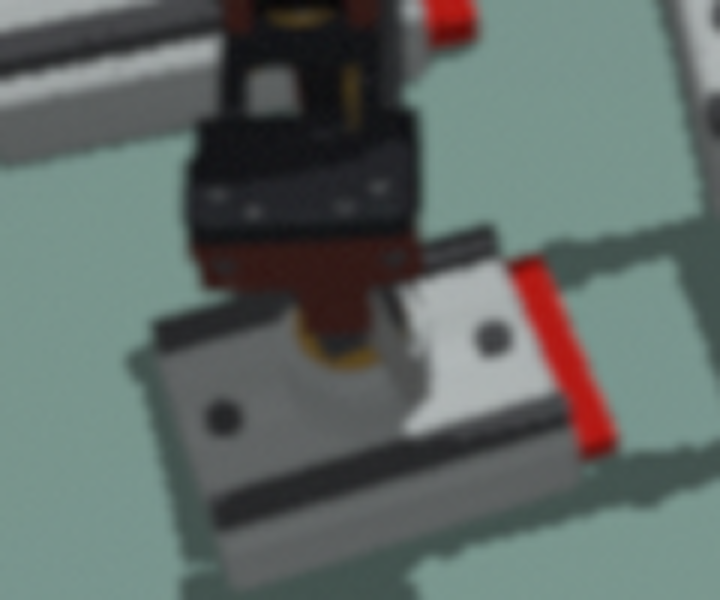

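```bash
python3 -m pendant '[{"ax":0,"ay":0,"az":-0.1,"x":0.01,"y":0.02,"z":0,"gripper":0.3},{"ax":0,"ay":0,"az":-0.22,"x":0.01,"y":0.02,"z":0,"gripper":0.3},{"ax":0,"ay":0,"az":-0.34,"x":0.01,"y":0.02,"z":0,"gripper":0.3},{"ax":-0.003,"ay":0.003,"az":-0.46,"x":0.01,"y":0.02,"z":0,"gripper":0.3},{"ax":-0.003,"ay":0.003,"az":-0.56,"x":0.01,"y":0.02,"z":0,"gripper":0.3},{"ax":-0.003,"ay":0.003,"az":-0.6,"x":0.01,"y":0.02,"z":0,"gripper":0.3},{"ax":-0.003,"ay":0.003,"az":-0.6,"x":0.01,"y":0.02,"z":0,"gripper":0.6},{"ax":-0.003,"ay":0.003,"az":-0.6,"x":0.01,"y":0.02,"z":0,"gripper":0.8}]' 40 >/dev/null; python3 -m pendant '[{"ax":0,"ay":0,"az":0,"x":0,"y":0,"z":0,"gripper":1},{"ax":0,"ay":0,"az":0,"x":0,"y":0,"z":0,"gripper":1},{"ax":0,"ay":0,"az":0,"x":0,"y":0,"z":0,"gripper":1},{"ax":0,"ay":0,"az":0,"x":0,"y":0,"z":0,"gripper":1},{"ax":0,"ay":0,"az":0,"x":0,"y":0,"z":0,"gripper":1},{"ax":0,"ay":0,"az":0,"x":0,"y":0,"z":0,"gripper":1},{"ax":0,"ay":0,"az":0,"x":0,"y":0,"z":0,"gripper":1},{"ax":0,"ay":0,"az":0,"x":0,"y":0,"z":0,"gripper":1}]' 40 >/dev/null;  python3 - <<'E'
from h import *
go((.5925,-.0905,.110),188.0)
E
```

```text
t 21.82 pos [ 0.5926 -0.0906  0.11  ] yawx -170.58 j6 -111.4 open 0.0257 F [-0.73 -0.75 -0.39] M [-0.054 -0.04  -0.014]
need cm [ 0.006  0.015 -0.002] rv [-0.0002  0.0005  0.0249]
```

```bash
python3 -m pendant '[{"ax":0,"ay":0,"az":0.11,"x":0,"y":0,"z":0,"gripper":1},{"ax":0,"ay":0,"az":0.23,"x":0,"y":0,"z":0,"gripper":1},{"ax":0,"ay":0,"az":0.35,"x":0,"y":0,"z":0.01,"gripper":1},{"ax":0,"ay":0,"az":0.47,"x":0,"y":0,"z":0.01,"gripper":1},{"ax":0,"ay":0,"az":0.59,"x":0,"y":0,"z":0.02,"gripper":1},{"ax":0,"ay":0,"az":0.71,"x":0,"y":0,"z":0.02,"gripper":1},{"ax":0,"ay":0,"az":0.83,"x":0,"y":0,"z":0.03,"gripper":1},{"ax":0,"ay":0,"az":0.95,"x":0,"y":0,"z":0.04,"gripper":1}]' 50 >/dev/null
python3 - <<'E'
from h import *
go((.592,-.0890,.111),222.0)
E
python3 -m pendant '[{"ax":0,"ay":0,"az":0.12,"x":0,"y":0,"z":0.01,"gripper":1},{"ax":0,"ay":0,"az":0.24,"x":0,"y":0,"z":0.01,"gripper":1},{"ax":0,"ay":0,"az":0.35,"x":0,"y":0,"z":0.02,"gripper":1},{"ax":0,"ay":0,"az":0.47,"x":0,"y":0,"z":0.02,"gripper":1},{"ax":0,"ay":0,"az":0.59,"x":0,"y":0,"z":0.03,"gripper":1},{"ax":0,"ay":0,"az":0.71,"x":0,"y":0,"z":0.03,"gripper":1},{"ax":0,"ay":0,"az":0.83,"x":0,"y":0,"z":0.04,"gripper":1},{"ax":0,"ay":0,"az":0.95,"x":0,"y":0,"z":0.04,"gripper":1}]' 50 >/dev/null
python3 - <<'E'
from h import *
go((.592,-.0890,.111),222.0)
E
python3 -m pendant '[{"ax":0,"ay":0,"az":0.1,"x":0,"y":0,"z":0.01,"gripper":1},{"ax":0,"ay":0,"az":0.2,"x":0,"y":0,"z":0.01,"gripper":1},{"ax":0,"ay":0,"az":0.3,"x":0,"y":0,"z":0.02,"gripper":1},{"ax":0,"ay":0,"az":0.4,"x":0,"y":0,"z":0.02,"gripper":1},{"ax":0,"ay":0,"az":0.5,"x":0,"y":0,"z":0.03,"gripper":1},{"ax":0,"ay":0,"az":0.6,"x":0,"y":0,"z":0.03,"gripper":1},{"ax":0,"ay":0,"az":0.7,"x":0,"y":0,"z":0.04,"gripper":1},{"ax":0,"ay":0,"az":0.76,"x":0,"y":0,"z":0.04,"gripper":1}]' 50 >/dev/null
python3 - <<'E'
from h import *
go((.592,-.0890,.111),222.0)
c=camera("scene"); cv2.imwrite('pics/s12.png',cv2.resize(c["pixels"][140:240,210:330],None,fx=6,fy=6,interpolation=cv2.INTER_CUBIC))
E
```

```text
t 22.48 pos [ 0.5927 -0.0904  0.1097] yawx 134.67 j6 -56.6 open 0.0256 F [1.04 0.66 1.16] M [-0.001 -0.103  0.072]
need cm [ 0.154  0.05  -0.128] rv [ 3.0000e-04  1.1000e-03 -1.5242e+00]
t 23.15 pos [ 0.593  -0.0904  0.1093] yawx 79.91 j6 -1.8 open 0.0255 F [ 0.99 -1.15 -0.92] M [-0.255 -0.205  0.064]
need cm [ 0.12  -0.123 -0.172] rv [ 1.3000e-03  1.7000e-03 -2.4799e+00]
t 23.82 pos [ 0.5932 -0.0905  0.1089] yawx 36.08 j6 42.0 open 0.0254 F [ 1.71 -1.98 -0.43] M [-0.242 -0.005  0.1  ]
need cm [-0.005 -0.194 -0.21 ] rv [-2.3000e-03 -2.2000e-03  3.0383e+00]
```

View pics/s12.png

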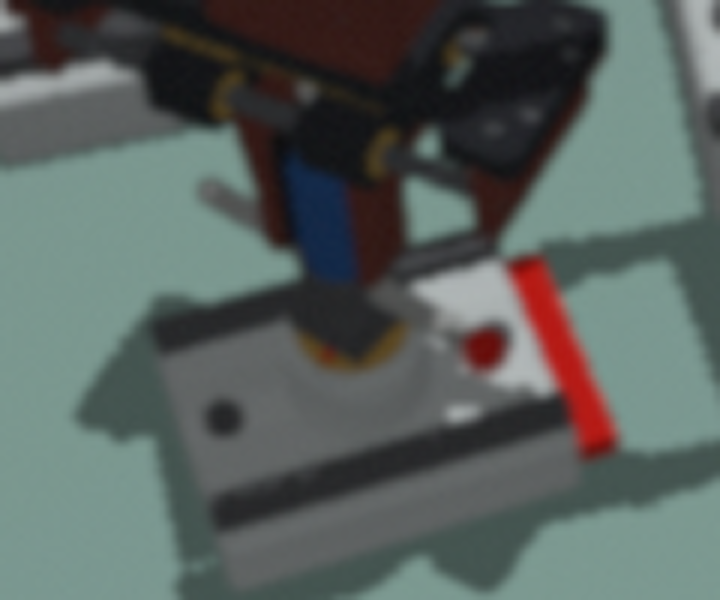

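```bash
cat >> h.py <<'E'
def ball(box=(280,186,24,24)):
    s=get_state(); p=s["ee_pos"]; c=camera("scene"); im=c["pixels"]
    r=hullc(mask(im,(0,150,60),(6,255,255),box)|mask(im,(174,150,60),(180,255,255),box))
    P=ray(c,r[0],p[2]-.041+.028); d=P-p; print("ball",r[0],r[1],"yaw",np.degrees(np.arctan2(d[1],d[0])),np.hypot(*d[:2]))
E
python3 -c "
from h import *
ball()"
```

```text
ball [300.38172043 192.37096774] 62.0 yaw 135.05144345715152 0.072155699431295
```

```bash
python3 -c "
from h import *
ball((284,191,14,14))"
```

```text
ball [290.21052632 197.54385965] 19.0 yaw 117.64798769646788 0.05942596901927113
```

```bash
python3 -m pendant '[{"ax":0,"ay":0,"az":0.09,"x":0,"y":0,"z":0.01,"gripper":1},{"ax":0,"ay":0,"az":0.18,"x":0,"y":0,"z":0.01,"gripper":1},{"ax":0,"ay":0,"az":0.27,"x":0,"y":0,"z":0.02,"gripper":1},{"ax":0,"ay":0,"az":0.36,"x":0,"y":0,"z":0.02,"gripper":1},{"ax":0,"ay":0,"az":0.45,"x":0,"y":0,"z":0.03,"gripper":1},{"ax":0,"ay":0,"az":0.52,"x":0,"y":0,"z":0.03,"gripper":1},{"ax":0,"ay":0,"az":0.57,"x":0,"y":0,"z":0.03,"gripper":1},{"ax":0,"ay":0,"az":0.6,"x":0,"y":0,"z":0.03,"gripper":1}]' 55 >/dev/null
python3 - <<'E'
from h import *
go((.592,-.0890,.111),222.0)
E
python3 -m pendant '[{"ax":0,"ay":0,"az":0.01,"x":0,"y":0,"z":0,"gripper":1},{"ax":0,"ay":0,"az":0.02,"x":0,"y":0,"z":0,"gripper":1},{"ax":0,"ay":0,"az":0.03,"x":0,"y":0,"z":0,"gripper":1},{"ax":0,"ay":0,"az":0.04,"x":0,"y":0,"z":0,"gripper":1},{"ax":0,"ay":0,"az":0.05,"x":0,"y":0,"z":0,"gripper":1},{"ax":0,"ay":0,"az":0.06,"x":0,"y":0,"z":0,"gripper":1},{"ax":0,"ay":0,"az":0.06,"x":0,"y":0,"z":0,"gripper":1},{"ax":0,"ay":0,"az":0.06,"x":0,"y":0,"z":0,"gripper":1}]' 55 >/dev/null
python3 - <<'E'
from h import *
go((.592,-.0890,.111),222.0)
ball((275,192,16,22))
E
```

```text
t 24.63 pos [ 0.5932 -0.0907  0.1086] yawx 2.07 j6 76.0 open 0.0255 F [ 0.16 -1.23 -0.44] M [-0.285 -0.032  0.114]
need cm [-0.113 -0.175 -0.238] rv [-2.3000e-03 -1.6000e-03  2.4447e+00]
t 25.3 pos [ 0.5932 -0.0907  0.1086] yawx -1.36 j6 79.4 open 0.0256 F [ 0.24 -0.73 -1.34] M [-0.265  0.042  0.064]
need cm [-0.121 -0.168 -0.238] rv [-2.3000e-03 -1.5000e-03  2.3848e+00]
ball [275.77777778 207.5       ] 6.0 yaw 82.75229510970524 0.061148934781363906
```

```bash
python3 -m pendant '[{"ax":0,"ay":0,"az":0.01,"x":0,"y":0,"z":0,"gripper":1},{"ax":0,"ay":0,"az":0.02,"x":0,"y":0,"z":0,"gripper":1},{"ax":0,"ay":0,"az":0.03,"x":0,"y":0,"z":0,"gripper":1},{"ax":0,"ay":0,"az":0.04,"x":0,"y":0,"z":0,"gripper":1},{"ax":0,"ay":0,"az":0.05,"x":0,"y":0,"z":0,"gripper":1},{"ax":0,"ay":0,"az":0.05,"x":0,"y":0,"z":0,"gripper":1},{"ax":0,"ay":0,"az":0.05,"x":0,"y":0,"z":0,"gripper":1},{"ax":0,"ay":0,"az":0.05,"x":0,"y":0,"z":0,"gripper":1}]' 55 >/dev/null
python3 - <<'E'
from h import *
go((.592,-.0890,.111),222.0)
E
python3 -m pendant '[{"ax":0,"ay":0,"az":0.01,"x":0,"y":0,"z":0,"gripper":1},{"ax":0,"ay":0,"az":0.02,"x":0,"y":0,"z":0,"gripper":1},{"ax":0,"ay":0,"az":0.03,"x":0,"y":0,"z":0,"gripper":1},{"ax":0,"ay":0,"az":0.03,"x":0,"y":0,"z":0,"gripper":1},{"ax":0,"ay":0,"az":0.03,"x":0,"y":0,"z":0,"gripper":1},{"ax":0,"ay":0,"az":0.03,"x":0,"y":0,"z":0,"gripper":1},{"ax":0,"ay":0,"az":0.03,"x":0,"y":0,"z":0,"gripper":1},{"ax":0,"ay":0,"az":0.03,"x":0,"y":0,"z":0,"gripper":1}]' 55 >/dev/null
python3 - <<'E'
from h import *
go((.592,-.0890,.111),222.0)
E
```

```text
t 26.02 pos [ 0.5932 -0.0907  0.1086] yawx -4.22 j6 82.3 open 0.0251 F [ 0.6  -0.64 -0.62] M [-0.201  0.048  0.065]
need cm [-0.129 -0.165 -0.243] rv [-2.2000e-03 -1.4000e-03  2.3349e+00]
t 26.68 pos [ 0.5932 -0.0908  0.1086] yawx -5.94 j6 84.0 open 0.0254 F [ 0.28 -0.86 -0.77] M [-0.26   0.037 -0.002]
need cm [-0.137 -0.162 -0.242] rv [-2.3000e-03 -1.4000e-03  2.3048e+00]
```

```bash
cat >> h.py <<'E'
def mz(n=6):
    v=[]
    for i in range(n):
        s=get_state(); v.append(np.r_[s["force"],s["moment"]]); camera("scene")
    v=np.array(v); s=get_state(); print("t",round(s["clock"],2),"z",s["ee_pos"][2].round(5),"yawx",round(np.degrees(np.arctan2(s["eef_rot"][1,0],s["eef_rot"][0,0])),2),"mean",v.mean(0).round(3),"sd mz",v[:,5].std().round(3),"j6tau",s["tau"][5].round(3))
E
python3 -m pendant '[{"ax":0,"ay":0,"az":0.01,"x":0,"y":0,"z":0,"gripper":1},{"ax":0,"ay":0,"az":0.02,"x":0,"y":0,"z":0,"gripper":1},{"ax":0,"ay":0,"az":0.03,"x":0,"y":0,"z":0,"gripper":1},{"ax":0,"ay":0,"az":0.03,"x":0,"y":0,"z":0,"gripper":1},{"ax":0,"ay":0,"az":0.03,"x":0,"y":0,"z":0,"gripper":1},{"ax":0,"ay":0,"az":0.03,"x":0,"y":0,"z":0,"gripper":1},{"ax":0,"ay":0,"az":0.03,"x":0,"y":0,"z":0,"gripper":1},{"ax":0,"ay":0,"az":0.03,"x":0,"y":0,"z":0,"gripper":1}]' 55 >/dev/null
python3 - <<'E'
from h import *
mz()
E
python3 -m pendant '[{"ax":0,"ay":0,"az":0.01,"x":0,"y":0,"z":0,"gripper":1},{"ax":0,"ay":0,"az":0.02,"x":0,"y":0,"z":0,"gripper":1},{"ax":0,"ay":0,"az":0.03,"x":0,"y":0,"z":0,"gripper":1},{"ax":0,"ay":0,"az":0.03,"x":0,"y":0,"z":0,"gripper":1},{"ax":0,"ay":0,"az":0.03,"x":0,"y":0,"z":0,"gripper":1},{"ax":0,"ay":0,"az":0.03,"x":0,"y":0,"z":0,"gripper":1},{"ax":0,"ay":0,"az":0.03,"x":0,"y":0,"z":0,"gripper":1},{"ax":0,"ay":0,"az":0.03,"x":0,"y":0,"z":0,"gripper":1}]' 55 >/dev/null
python3 - <<'E'
from h import *
mz()
E
```

```text
t 27.65 z 0.10856 yawx -7.66 mean [ 0.9   -1.002 -0.813 -0.261  0.028  0.046] sd mz 0.014 j6tau 0.048
t 28.62 z 0.10855 yawx -9.38 mean [ 0.902 -1.25  -1.204 -0.283  0.02   0.061] sd mz 0.021 j6tau 0.048
```

```bash
python3 -m pendant '[{"ax":0,"ay":0,"az":0.01,"x":0,"y":0,"z":0,"gripper":1},{"ax":0,"ay":0,"az":0.02,"x":0,"y":0,"z":0,"gripper":1},{"ax":0,"ay":0,"az":0.03,"x":0,"y":0,"z":0,"gripper":1},{"ax":0,"ay":0,"az":0.03,"x":0,"y":0,"z":0,"gripper":1},{"ax":0,"ay":0,"az":0.03,"x":0,"y":0,"z":0,"gripper":1},{"ax":0,"ay":0,"az":0.03,"x":0,"y":0,"z":0,"gripper":1},{"ax":0,"ay":0,"az":0.03,"x":0,"y":0,"z":0,"gripper":1},{"ax":0,"ay":0,"az":0.03,"x":0,"y":0,"z":0,"gripper":1}]' 55 >/dev/null
python3 - <<'E'
from h import *
mz(4)
E
```

```text
t 29.48 z 0.10854 yawx -11.1 mean [ 0.918 -1.501 -0.901 -0.3    0.044  0.111] sd mz 0.016 j6tau 0.106
```

```bash
python3 -m pendant '[{"ax":0,"ay":0,"az":0.01,"x":0,"y":0,"z":0,"gripper":1},{"ax":0,"ay":0,"az":0.02,"x":0,"y":0,"z":0,"gripper":1},{"ax":0,"ay":0,"az":0.02,"x":0,"y":0,"z":0,"gripper":1},{"ax":0,"ay":0,"az":0.02,"x":0,"y":0,"z":0,"gripper":1},{"ax":0,"ay":0,"az":0.02,"x":0,"y":0,"z":0,"gripper":1},{"ax":0,"ay":0,"az":0.02,"x":0,"y":0,"z":0,"gripper":1},{"ax":0,"ay":0,"az":0.02,"x":0,"y":0,"z":0,"gripper":1},{"ax":0,"ay":0,"az":0.02,"x":0,"y":0,"z":0,"gripper":1}]' 55 >/dev/null
python3 - <<'E'
from h import *
mz(4)
E
```

```text
t 30.35 z 0.10849 yawx -12.24 mean [ 0.641 -1.519 -0.887 -0.352  0.037  0.172] sd mz 0.024 j6tau 0.19
```

The stop is felt: j6 torque rose from 0.05 to 0.11 to 0.19. I'll nip it up in small steps.

```bash
python3 -m pendant '[{"ax":0,"ay":0,"az":0.005,"x":0,"y":0,"z":0,"gripper":1},{"ax":0,"ay":0,"az":0.01,"x":0,"y":0,"z":0,"gripper":1},{"ax":0,"ay":0,"az":0.015,"x":0,"y":0,"z":0,"gripper":1},{"ax":0,"ay":0,"az":0.018,"x":0,"y":0,"z":0,"gripper":1},{"ax":0,"ay":0,"az":0.018,"x":0,"y":0,"z":0,"gripper":1},{"ax":0,"ay":0,"az":0.018,"x":0,"y":0,"z":0,"gripper":1},{"ax":0,"ay":0,"az":0.018,"x":0,"y":0,"z":0,"gripper":1},{"ax":0,"ay":0,"az":0.018,"x":0,"y":0,"z":0,"gripper":1}]' 55 >/dev/null
python3 - <<'E'
from h import *
mz(4)
E
```

```text
t 31.22 z 0.10855 yawx -13.27 mean [ 0.817 -1.748 -1.005 -0.357  0.057  0.279] sd mz 0.026 j6tau 0.296
```

It is firm at about 0.29 N m. I'll ease off slightly, release, then raise the arm.

```bash
python3 -m pendant '[{"ax":0,"ay":0,"az":-0.02,"x":0,"y":0,"z":0,"gripper":1},{"ax":0,"ay":0,"az":-0.04,"x":0,"y":0,"z":0,"gripper":1},{"ax":0,"ay":0,"az":-0.06,"x":0,"y":0,"z":0,"gripper":1},{"ax":0,"ay":0,"az":-0.06,"x":0,"y":0,"z":0,"gripper":0.9},{"ax":0,"ay":0,"az":-0.06,"x":0,"y":0,"z":0,"gripper":0.7},{"ax":0,"ay":0,"az":-0.06,"x":0,"y":0,"z":0,"gripper":0.5},{"ax":0,"ay":0,"az":-0.06,"x":0,"y":0,"z":0,"gripper":0.2},{"ax":0,"ay":0,"az":-0.06,"x":0,"y":0,"z":0,"gripper":0}]' 30 >/dev/null; 
python3 -m pendant '[{"ax":0,"ay":0,"az":0,"x":0,"y":0,"z":0,"gripper":0},{"ax":0,"ay":0,"az":0,"x":0,"y":0,"z":0,"gripper":0},{"ax":0,"ay":0,"az":0,"x":0,"y":0,"z":0,"gripper":0},{"ax":0,"ay":0,"az":0,"x":0,"y":0,"z":0,"gripper":0},{"ax":0,"ay":0,"az":0,"x":0,"y":0,"z":0,"gripper":0},{"ax":0,"ay":0,"az":0,"x":0,"y":0,"z":0,"gripper":0},{"ax":0,"ay":0,"az":0,"x":0,"y":0,"z":0,"gripper":0},{"ax":0,"ay":0,"az":0,"x":0,"y":0,"z":0,"gripper":0}]' 30 >/dev/null
python3 - <<'E'
from h import *
mz(2)
print(get_state()["opening"])
c=camera("scene"); cv2.imwrite('pics/s13.png',cv2.resize(c["pixels"][140:240,210:330],None,fx=6,fy=6,interpolation=cv2.INTER_CUBIC))
E
```

```text
t 32.65 z 0.10864 yawx -9.83 mean [-0.181  0.057  0.661  0.001  0.14   0.04 ] sd mz 0.031 j6tau 0.0
0.08755730341873066
```

View pics/s13.png

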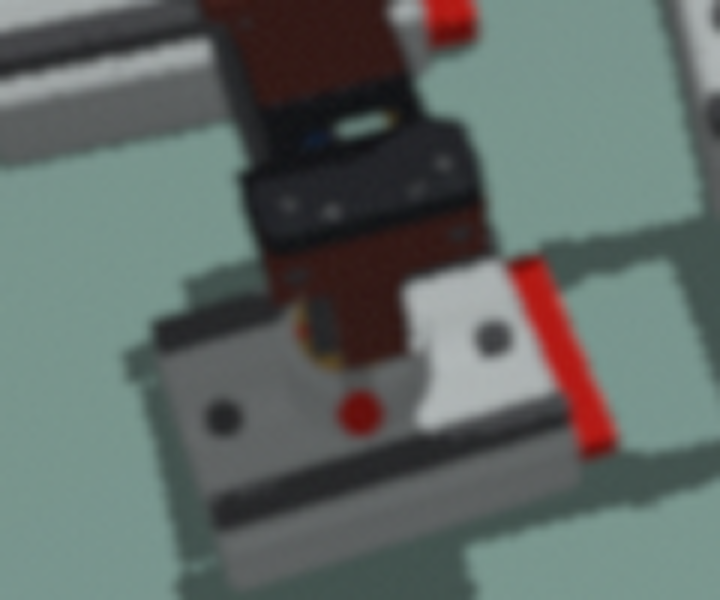

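Released. The red mark is back at its starting side (302,325), which means one full turn. I'll retract straight up.

```bash
python3 -m pendant '[{"ax":0,"ay":0,"az":0,"x":0,"y":0,"z":-0.5,"gripper":0},{"ax":0,"ay":0,"az":0,"x":0,"y":0,"z":-1.5,"gripper":0},{"ax":0,"ay":0,"az":0,"x":0,"y":0,"z":-3,"gripper":0},{"ax":0,"ay":0,"az":0,"x":0,"y":0,"z":-4.5,"gripper":0},{"ax":0,"ay":0,"az":0,"x":0,"y":0,"z":-6.5,"gripper":0},{"ax":0,"ay":0,"az":0,"x":0,"y":0,"z":-9,"gripper":0},{"ax":0,"ay":0,"az":0,"x":0,"y":0,"z":-11,"gripper":0},{"ax":0,"ay":0,"az":0,"x":0,"y":0,"z":-12,"gripper":0}]' 30 ; 
python3 -m pendant '[{"ax":0,"ay":0,"az":0,"x":-2,"y":0,"z":-0.5,"gripper":0},{"ax":0,"ay":0,"az":0,"x":-5,"y":0,"z":-1,"gripper":0},{"ax":0,"ay":0,"az":0,"x":-8,"y":0,"z":-1,"gripper":0},{"ax":0,"ay":0,"az":0,"x":-11,"y":0,"z":-1,"gripper":0},{"ax":0,"ay":0,"az":0,"x":-14,"y":0,"z":-1,"gripper":0},{"ax":0,"ay":0,"az":0,"x":-16,"y":0,"z":-1,"gripper":0},{"ax":0,"ay":0,"az":0,"x":-17,"y":0,"z":-1,"gripper":0},{"ax":0,"ay":0,"az":0,"x":-17,"y":0,"z":-1,"gripper":0}]' 30
python3 - <<'E'
from h import *
for n in("scene","top"):
    c=camera(n); cv2.imwrite(f"pics/{n}9.png",c["pixels"])
    if n=="scene":
        cv2.imwrite('pics/s14.png',cv2.resize(c["pixels"][140:240,210:330],None,fx=6,fy=6,interpolation=cv2.INTER_CUBIC))
        b=hullc(mask(c["pixels"],(105,110,40),(130,255,255),(245,150,50,50))); print(b,ray(c,b[0],.127))
E
```

```text
clock: 33.37
ee_pos: [0.5937, -0.0907, 0.2334]
eef_rot: [[0.985, -0.171, 0.008], [-0.171, -0.985, -0.001], [0.008, 0.0, -1.0]]
force: [-0.2, -0.1, 0.9]
opening: 0.0878
clock: 34.03
ee_pos: [0.4248, -0.0614, 0.2432]
eef_rot: [[0.985, -0.171, 0.01], [-0.171, -0.985, -0.002], [0.01, 0.0, -1.0]]
force: [-0.1, 0.2, -0.6]
opening: 0.0877
(array([264.97510373, 174.39764869]), 241.0, (258, 163, 14, 24)) [ 0.59273024 -0.09103832  0.127     ]
```

View pics/s14.png

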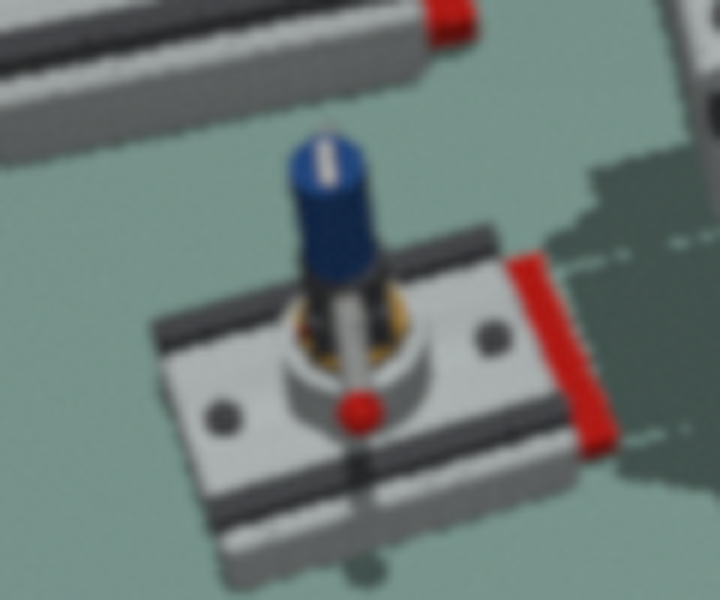

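View pics/top9.png

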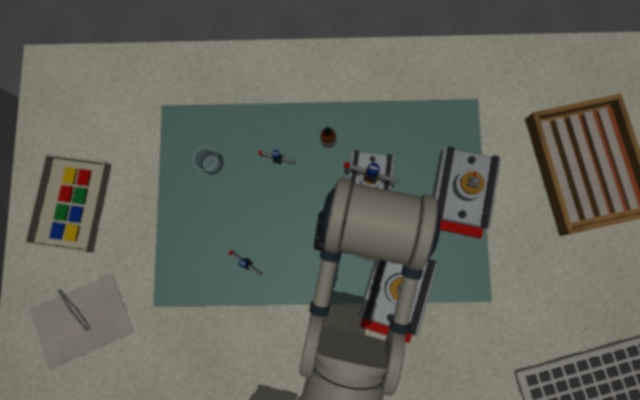

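Run:
```python
import cv2,numpy as np
a=cv2.imread("pics/scene0.png");b=cv2.imread("pics/scene9.png")
cv2.imwrite("pics/cmp.png",np.hstack([cv2.resize(i[160:400,200:440],(400,400)) for i in(a,b)]))
```

```text
(no output)
```

View pics/cmp.png

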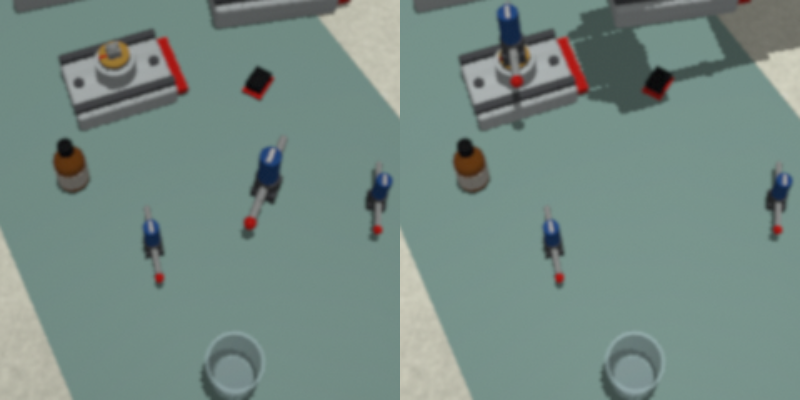

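The cassette, bottle and jar are at the same pixels before and after, at about (258,83), (70,167) and (234,365) in each half. The wrench stands upright on the tap, so I'm handing in.

```bash
python3 -c "
from cell import *
print(close_job())"
```

```text
the job is handed in; nothing more can be done
None
```

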